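Clamp the primed panels upright in the edge-gilding rack

ROBOT

A 6-joint arm with a two-finger parallel gripper is mounted at the origin on the work surface. World frame = base frame: x ahead of the robot, y to its left, z up, the work surface at z = 0. Lengths are in m, angles in rad, forces in N, time in s.
With the tool pointing down it reaches from about 0.35 to 0.775 m from the base axis. Payload 7.3 kg.
Tool frame: the origin (TCP) lies at the very end of the fingers, on their centre line; the grasp point (between the pads) lies 19 mm behind it (manip.grip_depth is the distance from the TCP to the grasp point, in m); z points along the fingers, y is the line along which they close (so a half turn about z gives the same grasp; the last joint's range is limited). The gripper opens to 92 mm and grips with 3 to 60 N. Pads are 19 mm wide; open, the fingers measure 130 mm over their backs; the gripper's body (75 mm by 190 mm) begins 47 mm behind the grasp point.
Start: joints at [1.064, 0.342, 1.524, -0, 1.275, -0.146], TCP at [0.185, 0.491, 0.188] pointing down, gripper open.
Joint ranges: [-2.53, 2.53], [-0.77, 2.02], [0.04, 2.7], [-1, 4.14], [0.28, 2.66], [-3.11, 3.11]. Speed limits (rad/s): [2.57, 2.57, 3.14, 3.14, 3.14, 3.14].

INTERFACE

Orientations are given as a unit quaternion [x, y, z, w].
In Python, from station import manip, grab_frame, workorder gives the robot as it stands. The module is installed in compiled form; this text tells all that it offers.
- The arm moves only by the tool move_arm, never from a script. Its argument "series" is one flat list of numbers, 7 for each row, row after row: the turn, a rotation vector about the tool's x, y, z as a fraction of full scale, then the shift along the tool's x, y, z as a fraction of full scale, then the opening, from 0 (shut) to 1 (fully open). A call has 1 to 12 rows; each row is the pose to reach, as a shift and turn from the pose commanded when the call began, along the tool's axes at that moment, turning the shorter way round; what a row does not reach only later rows make up. Full scale, the value 1, is 0.6 m for a shift and 360 degrees for a turn. A row lasts 1/10 s, in which the tool goes at most 50 mm and 8.59 degrees, less where a joint would pass 70% of its speed; a pose out of reach is approached as far as the arm can. A call with a number of a shift or a turn outside -1 to 1 is refused whole. A call with a gripper value outside its range is refused whole. The fingers move at their own pace and stop on an object; the grip force is fixed at half the most. Time passes only in rows, so rows that repeat a pose let the fingers close. It gives the time, the measured TCP pose, the force, the opening and the grip force at its end, in the units of the state.
- manip.get_state(): the state, without advancing time (a new reading comes with each control period).
- grab_frame(name): name is "scene" or "top" or "wrist"; returns a dict with "frame" (480x640x3 uint8, red, green, blue), "intrinsics" (3x3 intrinsics, pixels), "rvec" (rotation vector, rad) and "tvec" (3), from world to camera coordinates, as OpenCV has them. Camera axes: x right, y down, z forward; pixel columns grow to the right and rows downward; lengths in m; the calibration is good to about 2 mm. A picture is of the moment at which its call begins. There is no depth.
- workorder.finish_job(): hands the job in; it is judged then, once.
The state is a dict: "t": time; "joint_positions": joint angles; "qd": joint speeds; "joint_torque": joint torques, N m; "eef_pos": TCP position; "ee_rot": TCP orientation; "wrist_force": force on the tool from outside, world axes, zero at the start; "wrist_torque": the same for the moment, N m; "gripper_width": finger opening in m; "grip_force": force on a finger pad.
Only numpy, scipy, OpenCV 4.12 (cv2) and the standard library are available. Lean on these libraries where they do the work, as an engineer would, in place of code of your own. Each camera call takes 0.05 s, during which the arm holds its last target. There are 200 camera calls.

TASK

Get the painted panels ready for edge gilding: open the rack's cam, then stand every panel on the desk in a slot of its own, fully down and upright with its red-primed end up, changing your grip from the flat panel to its edge by parking it on the angled rest. When all are in, give the cam its quarter turn so that the rack clamps them tight, and leave the jars and other things on the desk alone.

Things in the scene. Friction and masses are not known exactly. Their poses are not given: they have to be found in the camera images.
- panel_blue: loose wooden panel 120 x 50 x 16 mm, 0.06 to 0.13 kg, blue picture with gold dot on one face; one 50 x 16 mm end (and 14 mm next to it) primed red. Starts flat, picture up. Origin: centre of its back 120 x 50 face. x: along the length to the red end; y: across the width; z: out of the picture face, thickness 0 to 16 mm. May be absent.
- panel_green: loose wooden panel 120 x 50 x 16 mm, 0.06 to 0.13 kg, green picture with gold dot on one face; one 50 x 16 mm end (and 14 mm next to it) primed red. Starts flat, picture up. Origin: centre of its back 120 x 50 face. x: along the length to the red end; y: across the width; z: out of the picture face, thickness 0 to 16 mm. May be absent.
- panel_yellow: loose wooden panel 120 x 50 x 16 mm, 0.06 to 0.13 kg, yellow picture with gold dot on one face; one 50 x 16 mm end (and 14 mm next to it) primed red. Starts flat, picture up. Origin: centre of its back 120 x 50 face. x: along the length to the red end; y: across the width; z: out of the picture face, thickness 0 to 16 mm. May be absent.
- rest: fixed wooden angled rest (small lectern), foot 96 x 76 x 10 mm. Origin: on the desk under the foot. Its slope (40 mm wide above the cheeks) climbs at 45 degrees towards the rest's own +x, 78 mm long from a ledge at its lower end; its upper end is 75 mm above the desk with nothing behind it. A panel laid on it lengthwise overhangs the top by 42 mm.
- rest_seat (a point): middle of the line where slope and ledge meet, 20 mm above the desk. Slope direction is (+x and +z of the rest, equal parts), the slope's outward normal (-x and +z, equal parts). The ledge stands 13 mm out from the slope; side cheeks 62 mm apart, 14 mm out, guide the panel from the ledge to 44 mm up the slope. A panel slides down until its lower end touches the ledge.
- rack: fixed edge-gilding rack, aluminium base 110 (x) x 250 (y) x 10 mm. Origin on the desk, mid-x, 5 mm to -y of the base's middle. Three slots in a row along y, 52 mm apart, each between a fixed grey block (+y side) and a brass fin (-y side), 50 mm high, flared in the top 10 mm, 64 mm long in x, 22 mm wide in y when open. Clear side walls 66 mm above the desk close the slots' ends at x = +-34 mm.
- slot0 (a point): floor centre (10 mm above the desk) of rack slot 0 as it is when open, on the rack at x = 0, y = -85 mm. A panel stands in it lengthwise up, thickness along the rack's y, width along x; its upper end is then 130 mm above the desk.
- slot1 (a point): floor centre (10 mm above the desk) of rack slot 1 as it is when open, on the rack at x = 0, y = -33 mm. A panel stands in it lengthwise up, thickness along the rack's y, width along x; its upper end is then 130 mm above the desk.
- slot2 (a point): floor centre (10 mm above the desk) of rack slot 2 as it is when open, on the rack at x = 0, y = 19 mm. A panel stands in it lengthwise up, thickness along the rack's y, width along x; its upper end is then 130 mm above the desk.
- comb: brass comb that carries the three fins of the rack; the cam draws it 6.6 mm towards the rack's +y, so that open slots of 22 mm close to 15.4 mm and clamp 16 mm panels (the contact yields). Origin as the rack's when open.
- cam (a joint): quarter-turn cam of the rack, vertical axis, at its +y end. 0 = open (red bar along the rack's x), 1.57 rad = closed and clamped (red bar along the rack's y); grows clockwise seen from above. Stays where it is left; needs below 0.5 N m. Starts closed or nearly so.
- cam_grip (a point): centre of the cam's red bar handle, on the cam's axis, 88 mm above the desk. Bar 76 mm long, 16 mm thick, from 74 to 102 mm above the desk; it lies along the axis x of this point, which turns with it.
- ink_jar: amber ink jar, 48 mm across, 65 mm high, bystander, leave it alone. Origin at the centre of its underside
- bole_jar: terracotta jar with red lid, 48 mm across, 60 mm high, bystander, leave it alone. Origin at the centre of its underside
- water_cup: white cup, 68 mm across, 75 mm high, bystander, leave it alone. Origin at the centre of its underside
- tape: yellow tape roll lying flat, 84 mm across, 20 mm high, bystander, leave it alone. Origin at the centre of its underside
- brush: brush with dark handle, 180 mm, bystander, leave it alone
- leaf_book: grey and gold leaf booklet 85 x 85 x 12 mm, bystander, leave it alone. Origin at the centre of its underside
- eraser: white eraser 60 x 28 x 18 mm, bystander, leave it alone. Origin at the centre of its underside
There are look-alikes about, which are no part of the job. What is shaped like the panel_yellow but orange is not meant.

How it is judged:
By the outcome, as a careful person would: the job done as asked, in the order asked, and still so for the second after the job is handed in, with the robot touching nothing.
Of panel_blue, panel_green, panel_yellow only 2 to 3 are there at a start; the rules pass over those that are not, and their reading is None.
At some moment in a run one of panel_blue, panel_green, panel_yellow may be knocked a few centimetres aside while the robot is not near it.
It also fails if it takes over 210 s, if anything falls off the work surface, if the arm or the gripper's body presses on something with over 40 N, if the wrist force passes 120 N, or if a joint passes its speed limit or range.

## Working session

There is one attempt and no reset: what is moved stays moved. The work goes in short steps, Python scripts to look and compute and a tool call to move; the robot and the scene stay as the last step left them, time stands still between calls to the robot, and variables do not carry over. Pictures are saved under pics/ and viewed, at most 14 in all, crops included, and the job is handed in when it is done.

Besides the shell and the picture viewer there is one more tool, called after "Request:" in YAML: its name, and indented under it one key for each argument. move_arm: Moves the arm, as the interface text tells. Shift numbers are shares of 0.6 m and turn numbers shares of 360 degrees, none past 1 either way. Its arguments: {"type":"object","properties":{"series":{"type":"array"}},"required":["series"]}

```bash
mkdir -p pics
cat > h.py <<'E'
import numpy as np, cv2
from scipy.spatial.transform import Rotation as R
from station import manip, grab_frame, workorder
def snap(n,f=None,crop=None,scale=1):
    g=grab_frame(n); im=g["frame"]
    if f:
        c=im
        if crop: x0,y0,x1,y1=crop; c=im[y0:y1,x0:x1]
        c=cv2.resize(c,None,fx=scale,fy=scale,interpolation=cv2.INTER_CUBIC)
        cv2.imwrite("pics/"+f,c[...,::-1])
    return g
def pix2w(g,uv,z):
    K=np.array(g["intrinsics"]);Rm=cv2.Rodrigues(np.array(g["rvec"],float))[0];t=np.array(g["tvec"],float).ravel()
    d=Rm.T@np.linalg.inv(K)@np.array([uv[0],uv[1],1.]);o=-Rm.T@t
    return o+d*(z-o[2])/d[2]
def w2pix(g,P):
    return cv2.projectPoints(np.array(P,float).reshape(-1,3),np.array(g["rvec"],float),np.array(g["tvec"],float),np.array(g["intrinsics"],float),None)[0].reshape(-1,2)
E
python3 - <<'E'
from h import *
for n in("scene","top"):
    g=snap(n,n+"0.png",None,1.25); print(n,g["tvec"],g["rvec"],g["intrinsics"])
    Rm=cv2.Rodrigues(np.array(g["rvec"],float))[0]; print(-Rm.T@np.array(g["tvec"]))
s=manip.get_state(); print(s["eef_pos"],s["ee_rot"],s["t"],s["gripper_width"],manip.grip_depth,s["joint_positions"])
E
```

```text
scene [-0.24370288 -0.26015605  1.81234934] [ 1.93974813  1.37317098 -0.59685346] [[500.21264061   0.         314.92243892]
 [  0.         500.21264061 238.42301272]
 [  0.           0.           1.        ]]
[ 1.51264238 -0.30311824  1.01573361]
top [0.05389546 0.54678087 1.07934563] [ 2.14774436 -2.1671429   0.16181947] [[481.90664163   0.         318.41029962]
 [  0.         481.90664163 238.58277826]
 [  0.           0.           1.        ]]
[0.39613777 0.06514074 1.14266906]
[0.18512494 0.490825   0.18701452] [ 1.79415665e-01  9.83773101e-01 -6.76929438e-04 -2.16351737e-04] 0.1 0.09164738663414933 0.0188 [ 1.06397925e+00  3.42668520e-01  1.52489849e+00 -2.53703229e-05
  1.27544676e+00 -1.46024695e-01]
```

View pics/top0.png

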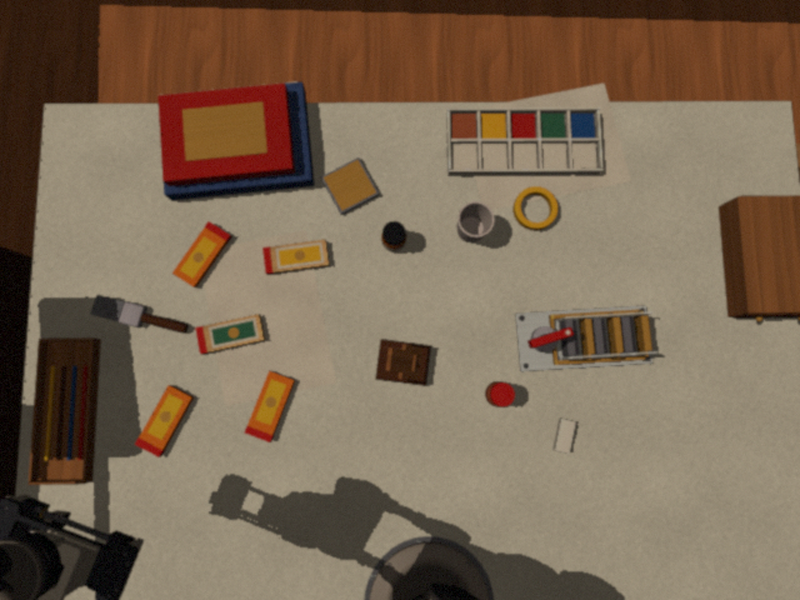

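View pics/scene0.png

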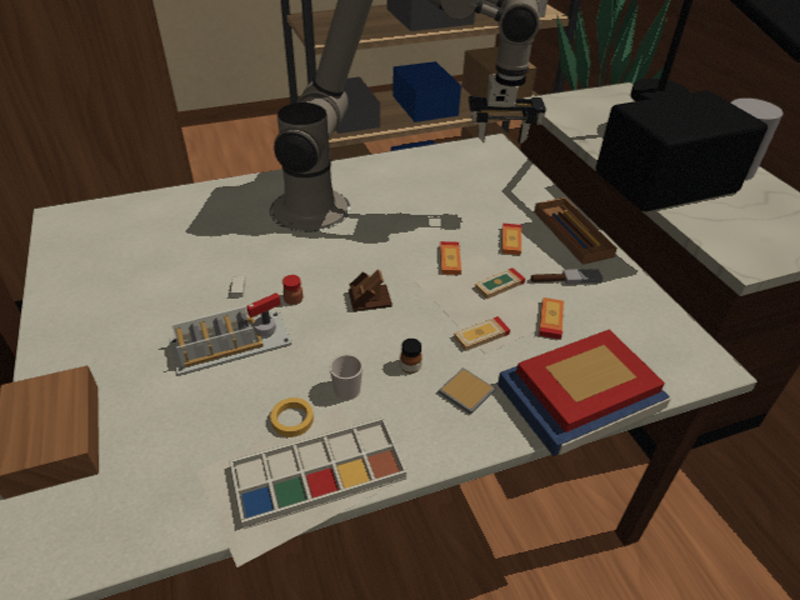

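The scene shows green at (231,333), yellow with cream rim at (297,257), and orange look-alikes at (203,255), (165,420) and (270,405), in 1.25x top pixels. There is no blue panel. The rest is at (404,361), and the rack with its red cam bar is at (587,338). I'll enlarge to confirm.

Run:
```python
from h import *
g=snap("top"); im=g["frame"]
np.save("g_top.npy",g,allow_pickle=True)
a=cv2.resize(im[160:380,90:290],None,fx=4,fy=4,interpolation=cv2.INTER_CUBIC)[:600]
b=cv2.resize(im[235:315,290:540],None,fx=3.2,fy=3.2,interpolation=cv2.INTER_CUBIC)
cv2.imwrite("pics/cropA.png",a[...,::-1])   # u=90+x/4 v=160+y/4
c=cv2.resize(im[235:305,400:540],None,fx=5.6,fy=5.6,interpolation=cv2.INTER_CUBIC)
cv2.imwrite("pics/cropB.png",c[...,::-1])   # u=400+x/5.6, v=235+y/5.6
d=cv2.resize(im[255:325,290:360],None,fx=8,fy=8,interpolation=cv2.INTER_CUBIC)
cv2.imwrite("pics/cropC.png",d[...,::-1])
```

```text
(no output)
```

View pics/cropA.png

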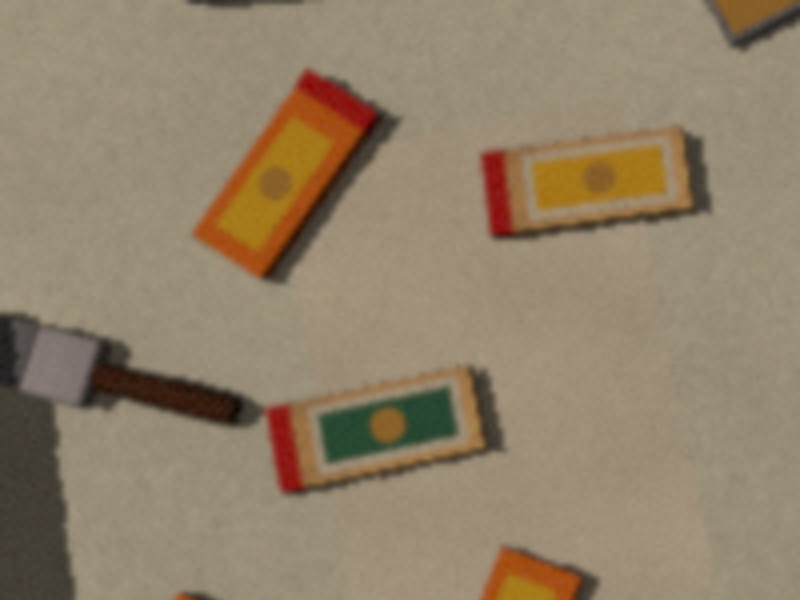

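View pics/cropB.png

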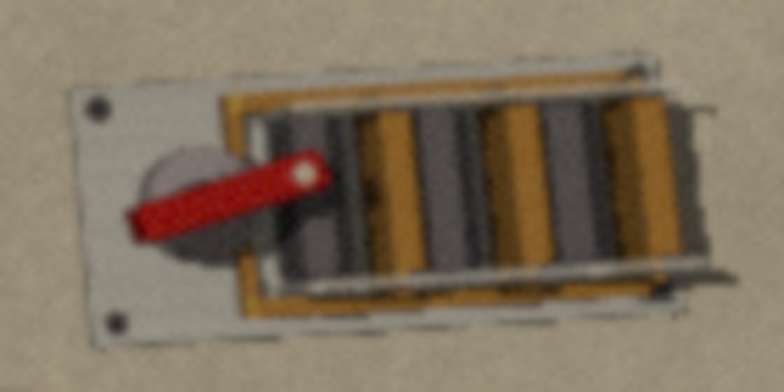

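View pics/cropC.png

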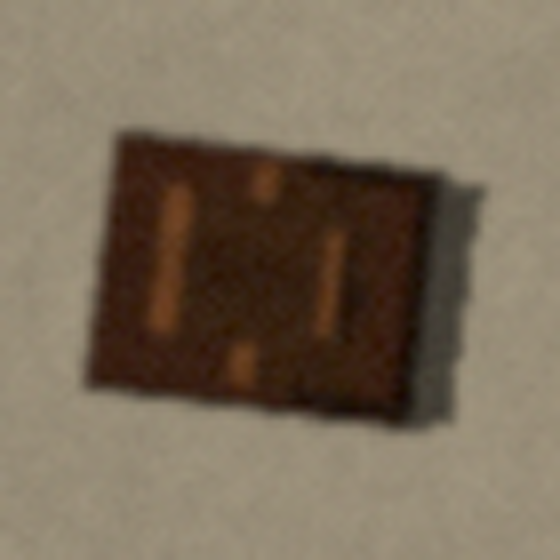

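CropA confirms them: green centre (378,430) and yellow centre (588,182) have bare-wood rims, with their red ends on the left. The other bodies are orange, so they are not meant. CropB shows the cam bar running from (130,225) to (328,165), about 14° short of closed. I need the rest's direction from the scene view.

Run:
```python
from h import *
g=np.load("g_top.npy",allow_pickle=True).item()
A=lambda x,y:(90+x/4,160+y/4); B=lambda x,y:(400+x/5.6,235+y/5.6); C=lambda x,y:(290+x/8,255+y/8)
def p(n,pts,z):
    P=np.array([pix2w(g,q,z)[:2] for q in pts]); print(n,P.round(4).tolist(),"mean",P.mean(0).round(4)); return P
ang=lambda v:np.degrees(np.arctan2(v[1],v[0])).round(2)
for n,q in(("green",[(267,408),(285,494),(470,366),(488,447)]),("yellow",[(481,152),(494,237),(682,127),(692,210)])):
    P=p(n,[A(*a) for a in q],.016); d=(P[0]+P[1]-P[2]-P[3])/2; print(np.linalg.norm(d),ang(d))
P=p("rest",[C(*a) for a in[(120,132),(88,385),(437,172),(405,425)]],.01); d=(P[0]+P[1]-P[2]-P[3])/2; print(np.linalg.norm(d),ang(d), np.linalg.norm(P[0]-P[1]))
P=p("rack",[B(*a) for a in[(70,88),(92,348),(655,55),(680,315)]],.01); d=(P[0]+P[1]-P[2]-P[3])/2; print(np.linalg.norm(d),ang(d), np.linalg.norm(P[0]-P[1]))
P=p("bar",[B(131,225),B(328,168)],.1); d=P[0]-P[1]; print(np.linalg.norm(d),ang(d))
g=snap("scene","s1.png",(265,205,345,265),9)
s=g["frame"]
```

```text
green [[0.498, 0.4265], [0.4479, 0.4144], [0.5216, 0.309], [0.4741, 0.2975]] mean [0.4854 0.3619]
0.11984007327739193 102.01
yellow [[0.6497, 0.3052], [0.5983, 0.2964], [0.6641, 0.1858], [0.6136, 0.1796]] mean [0.6314 0.2418]
0.11902190022190605 97.19
rest [[0.4731, 0.0809], [0.3995, 0.0906], [0.4605, -0.0121], [0.3871, -0.0015]] mean [0.4301 0.0395]
0.0934029867160651 82.3 0.0742029036328272
rack [[0.5201, -0.1742], [0.4108, -0.1794], [0.5321, -0.4241], [0.4221, -0.4274]] mean [ 0.4713 -0.3013]
0.24924935527717373 92.69 0.10944955853393362
bar [[0.4567, -0.1769], [0.4781, -0.2546]] mean [ 0.4674 -0.2157]
0.08055262262179975 105.42
```

View pics/s1.png

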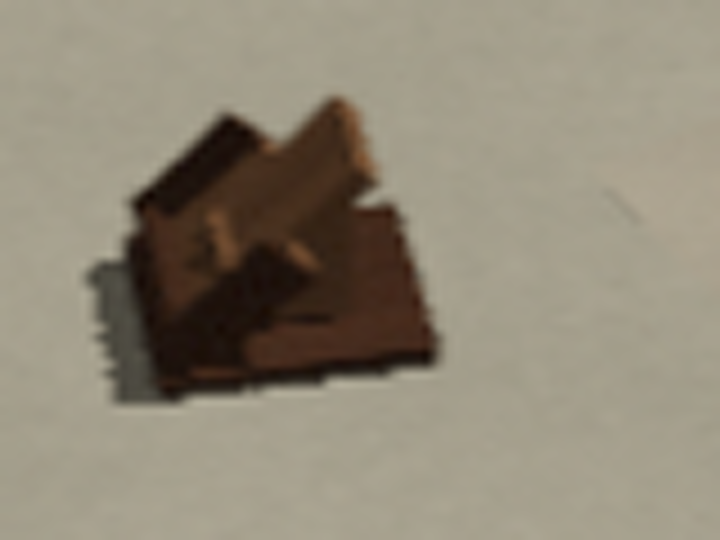

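```bash
cat >> h.py <<'E'
def Rot(y,z):
    y=np.array(y,float);y/=np.linalg.norm(y);z=np.array(z,float);z/=np.linalg.norm(z)
    return np.array([np.cross(y,z),y,z]).T
def down(deg): a=np.radians(deg); return Rot([np.cos(a),np.sin(a),0],[0,0,-1])
def plan(T):
    s=manip.get_state(); p0=np.array(s["eef_pos"]);R0=R.from_quat(s["ee_rot"]).as_matrix()
    for p,Rt in T:
        rv=R.from_matrix(R0.T@Rt).as_rotvec()/(2*np.pi); sh=R0.T@(np.array(p)-p0)/.6
        n=max(np.linalg.norm(sh)*12,np.linalg.norm(rv)*360/8.59)
        print(rv.round(3).tolist(),sh.round(4).tolist(),"rows>=%.1f"%n)
def st():
    s=manip.get_state(); print("t",round(s["t"],2),"p",np.round(s["eef_pos"],4),"R z",np.round(R.from_quat(s["ee_rot"]).as_matrix()[:,2],3),"y",np.round(R.from_quat(s["ee_rot"]).as_matrix()[:,1],3),"q",np.round(s["joint_positions"],2),"w",round(s["gripper_width"],4),"F",np.round(s["wrist_force"],1),round(s["grip_force"],1))
E
python3 - <<'E'
from h import *
plan([((.44,.2,.2),down(45)),((.467,-.216,.2),down(15.4)),((.467,-.216,.079),down(15.4))])
g=np.load("g_top.npy",allow_pickle=True).item()
C=lambda x,y:(290+x/8,255+y/8)
for n,q,z in(("top",(168,258),.075),("ledge",(330,285),.029),("chL",(263,182),.06),("chR",(242,365),.06)):
    P=pix2w(g,C(*q),z)[:2]-[.4301,.0395]; a=np.radians(82.3); print(n,P@[np.cos(a),np.sin(a)],P@[-np.sin(a),np.cos(a)])
E
```

```text
[-0.0, 0.0, 0.068] [-0.5685, -0.3038, -0.0211] rows>=7.7
[-0.0, 0.0, 0.15] [-0.8554, -0.9366, -0.0206] rows>=15.2
[-0.0, 0.0, 0.15] [-0.8554, -0.9365, 0.1811] rows>=15.4
top 0.02770344331065974 -2.6368268021484918e-05
ledge -0.019174333040427163 0.00023585420564484552
chL 0.004051785401671309 -0.024912519718976633
chR 0.0036016490461911656 0.02632111083922238
```

Request:
move_arm:
  series: [0,0,0.068,-0.5685,-0.3038,-0.02,0.45,0,0,0.068,-0.5685,-0.3038,-0.02,0.45,0,0,0.068,-0.5685,-0.3038,-0.02,0.45,0,0,0.068,-0.5685,-0.3038,-0.02,0.45,0,0,0.068,-0.5685,-0.3038,-0.02,0.45,0,0,0.068,-0.5685,-0.3038,-0.02,0.45,0,0,0.15,-0.8555,-0.9365,-0.02,0.45,0,0,0.15,-0.8555,-0.9365,-0.02,0.45,0,0,0.15,-0.8555,-0.9365,-0.02,0.45,0,0,0.15,-0.8555,-0.9365,-0.02,0.45,0,0,0.15,-0.8555,-0.9365,-0.02,0.45,0,0,0.15,-0.8555,-0.9365,-0.02,0.45]

```text
t: 1.4
eef_pos: [0.4345, -0.0319, 0.1987]
ee_rot: [0.607, 0.795, 0.0, 0.0]
wrist_force: [0.8, 0.6, -0.4]
gripper_width: 0.0411
grip_force: 0.0
```

Request:
move_arm:
  series: [0,0,0,0,0,0,0.45]

```text
t: 1.5
eef_pos: [0.4354, -0.0353, 0.1985]
ee_rot: [0.609, 0.793, -0.001, 0.001]
wrist_force: [-0.0, 0.5, 0.1]
gripper_width: 0.0412
grip_force: 0.0
```

Run:
```python
from h import *
st(); plan([((.467,-.216,.2),down(15.4)),((.467,-.216,.079),down(15.4))])
```

```text
t 1.5 p [ 0.4354 -0.0353  0.1985] R z [ 0.001 -0.002 -1.   ] y [0.966 0.257 0.   ] q [-0.26  0.17  1.73 -0.    1.24 -0.52] w 0.0412 F [-0.   0.5  0.1] 0.0
[0.0, 0.0, -0.001] [-0.3046, -0.0267, -0.002] rows>=3.7
[0.0, 0.0, -0.001] [-0.3042, -0.0267, 0.1997] rows>=4.4
```

Request:
move_arm:
  series: [0,0,0,-0.3046,-0.0267,0,0.45,0,0,0,-0.3046,-0.0267,0,0.45,0,0,0,-0.3046,-0.0267,0,0.45,0,0,0,-0.3046,-0.0267,0,0.45,0,0,0,-0.3046,-0.0267,0,0.45,0,0,0,-0.3046,-0.0267,0,0.45,0,0,0,-0.3046,-0.0267,0,0.45]

```text
t: 2.2
eef_pos: [0.4674, -0.2087, 0.1984]
ee_rot: [0.606, 0.795, 0.0, -0.0]
wrist_force: [-0.2, 1.2, -0.3]
gripper_width: 0.0414
grip_force: 0.0
```

Run:
```python
from h import *
g=snap("wrist","w1.png"); np.save("g_w.npy",g,allow_pickle=True)
st(); plan([((.467,-.216,.079),down(15.4))]); print(w2pix(g,[(.467,-.216,.102)]))
```

```text
t 2.25 p [ 0.4675 -0.2087  0.1986] R z [-0.     0.001 -1.   ] y [0.964 0.266 0.   ] q [-0.57  0.31  1.54  0.    1.29 -0.84] w 0.0414 F [ 0.4  0.8 -0.1] 0.0
[0.0, -0.0, 0.0] [-0.0116, -0.004, 0.1994] rows>=2.4
[[314.67176433 236.16594493]]
```

View pics/w1.png

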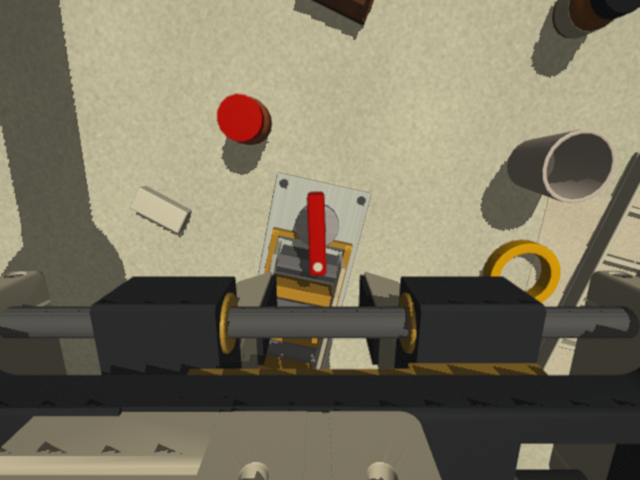

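Run:
```python
from h import *
g=np.load("g_w.npy",allow_pickle=True).item()
P=[pix2w(g,q,.102)[:2] for q in((315.5,192.5),(317.5,276.5))]; d=P[0]-P[1]; m=(P[0]+P[1])/2
print(m,np.linalg.norm(d),np.degrees(np.arctan2(d[1],d[0])))
a=np.degrees(np.arctan2(d[1],d[0]))
st(); plan([((*m,.1),down(a-90)),((*m,.079),down(a-90))])
```

```text
[ 0.4685471  -0.21532172] 0.07780575161094241 106.64639764810136
t 2.25 p [ 0.4675 -0.2087  0.1986] R z [-0.     0.001 -1.   ] y [0.964 0.266 0.   ] q [-0.57  0.31  1.54  0.    1.29 -0.84] w 0.0414 F [ 0.4  0.8 -0.1] 0.0
[0.0, -0.0, -0.003] [-0.0112, -0.0012, 0.1644] rows>=2.0
[0.0, -0.0, -0.003] [-0.0112, -0.0012, 0.1994] rows>=2.4
```

Request:
move_arm:
  series: [0,0,-0.003,-0.011,-0.001,0.14,0.45,0,0,-0.003,-0.011,-0.001,0.14,0.45,0,0,-0.003,-0.011,-0.001,0.2,0.45,0,0,-0.003,-0.011,-0.001,0.2,0.45,0,0,-0.003,-0.011,-0.001,0.2,0.45,0,0,-0.003,-0.011,-0.001,0.2,0,0,0,-0.003,-0.011,-0.001,0.2,0,0,0,-0.003,-0.011,-0.001,0.2,0,0,0,-0.003,-0.011,-0.001,0.2,0,0,0,-0.003,-0.011,-0.001,0.2,0]

```text
t: 3.25
eef_pos: [0.4688, -0.217, 0.0789]
ee_rot: [0.599, 0.801, 0.0, 0.0]
wrist_force: [0.3, 1.0, 1.2]
gripper_width: 0.0062
grip_force: 0.0
```

Run:
```python
from h import *
st(); plan([((.4685,-.2153,.079),down(92.7))])
```

```text
t 3.25 p [ 0.4688 -0.217   0.0789] R z [ 0.001 -0.    -1.   ] y [0.959 0.282 0.   ] q [-0.58  0.44  1.7   0.    1.   -0.87] w 0.0062 F [0.3 1.  1.2] 0.0
[0.0, 0.0, -0.212] [0.0028, 0.0003, -0.0001] rows>=8.9
```

The fingers closed to 6 mm with no force, so they may have missed the bar. I'll look.

Run:
```python
from h import *
a=snap("wrist")["frame"][120:480,160:480]; b=snap("scene")["frame"][180:300,130:250]
a=cv2.resize(a,(400,450)); b=cv2.resize(b,(400,450),interpolation=cv2.INTER_CUBIC)
cv2.imwrite("pics/w2.png",np.hstack([a,b])[...,::-1]); st()
```

```text
t 3.35 p [ 0.4687 -0.2169  0.0787] R z [ 0.  0. -1.] y [0.959 0.282 0.   ] q [-0.58  0.44  1.7   0.    1.   -0.87] w 0.0013 F [-0.1 -0.6 -0.3] 0.0
```

View pics/w2.png

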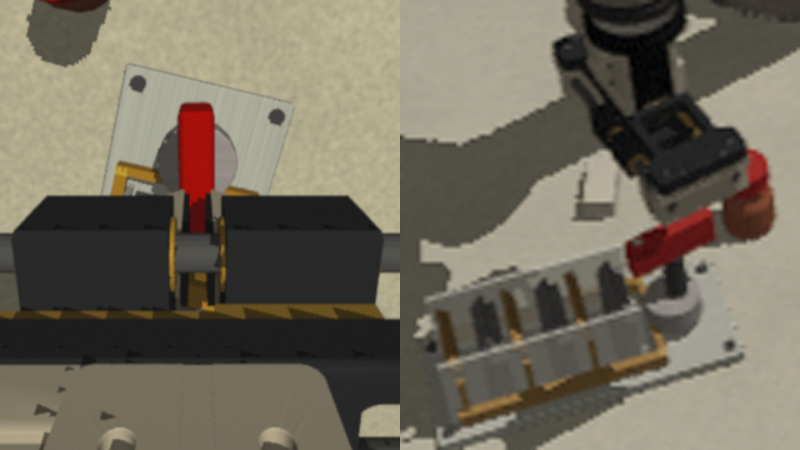

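Run:
```python
from h import *
g=snap("wrist"); st()
s=manip.get_state();p=np.array(s["eef_pos"]);M=R.from_quat(s["ee_rot"]).as_matrix()
for d in((0,0,0),(0,0,-.019),(0,.02,0),(.02,0,0)): print(d,w2pix(g,p+M@np.array(d)))
u=np.array([np.cos(np.radians(106.6)),np.sin(np.radians(106.6))])*.038
for z in(.074,.102): print(z,w2pix(g,[(.4685+k*u[0],-.2153+k*u[1],z) for k in(-1,0,1)]).round(0).tolist())
f=g["frame"]; cv2.imwrite("pics/w3.png",cv2.resize(f[180:400,220:420],None,fx=2.7,fy=2.7,interpolation=cv2.INTER_CUBIC)[...,::-1])
```

```text
t 3.4 p [ 0.4687 -0.2169  0.0786] R z [ 0.  0. -1.] y [0.959 0.282 0.   ] q [-0.58  0.44  1.7   0.    1.   -0.87] w 0.0009 F [0.5 0.3 0.6] 0.0
(0, 0, 0) [[316.93362164 264.47414923]]
(0, 0, -0.019) [[316.86455199 275.69659001]]
(0, 0.02, 0) [[349.31011947 264.46211714]]
(0.02, 0, 0) [[316.90130172 233.06613651]]
0.074 [[318.0, 314.0], [317.0, 260.0], [317.0, 200.0]]
0.102 [[318.0, 337.0], [317.0, 276.0], [317.0, 208.0]]
```

View pics/w3.png

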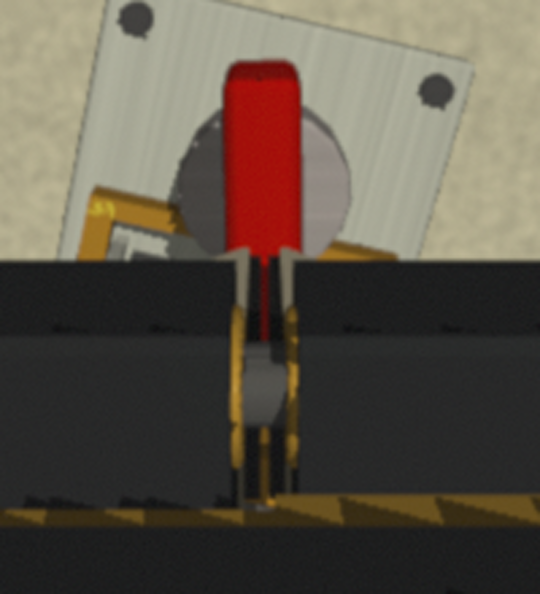

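Run:
```python
from h import *
g=snap("scene"); s=manip.get_state();p=np.array(s["eef_pos"]);st()
c=lambda P:[(round((u-130)/.3),round((v-180)*450/120)) for u,v in w2pix(g,P)]
print("tcp..",c([p+[0,0,k] for k in(0,.019,.066)]))
u=np.array([np.cos(np.radians(106.6)),np.sin(np.radians(106.6))])*.038
for z in(.074,.102): print(z,c([(.4685+k*u[0],-.2153+k*u[1],z) for k in(-1,0,1)]))
for y in(-.12,.13): print("base",c([(.4715-.047*y+k*.055,-.3063+y+k*.0026,.01) for k in(-1,1)]))
```

```text
t 3.45 p [ 0.4686 -0.2169  0.0785] R z [-0.  0. -1.] y [0.959 0.282 0.   ] q [-0.58  0.44  1.7   0.    1.   -0.87] w 0.0006 F [ 1.2 -0.  -0.6] 0.0
tcp.. [(268, 251), (265, 231), (258, 182)]
0.074 [(229, 275), (270, 254), (311, 234)]
0.102 [(224, 247), (266, 226), (308, 206)]
base [(15, 340), (34, 444)]
base [(307, 256), (341, 350)]
```

The bar appears to pass beneath the fingertips, so they closed above it. I'll open, go 19 mm lower and close again.

Request:
move_arm:
  series: [0,0,0,0,0,0,0.45,0,0,0,0,0,0,0.45,0,0,0,0,0,0,0.45,0,0,0,0,0,0,0.45,0,0,0,0,0,0,0.45,0,0,0,0,0,0,0.45,0,0,0,0,0,0.015,0.45,0,0,0,0,0,0.03,0.45,0,0,0,0,0,0.03,0.45]

```text
t: 4.35
eef_pos: [0.4676, -0.2162, 0.0588]
ee_rot: [0.599, 0.801, -0.0, -0.002]
wrist_force: [0.0, -0.5, -0.1]
gripper_width: 0.0412
grip_force: 0.0
```

Request:
move_arm:
  series: [0,0,0,0,0,0,0,0,0,0,0,0,0,0,0,0,0,0,0,0,0,0,0,0,0,0,0,0]

```text
t: 4.75
eef_pos: [0.4687, -0.217, 0.0608]
ee_rot: [0.599, 0.801, -0.0, 0.0]
wrist_force: [0.0, -0.7, 0.9]
gripper_width: 0.015
grip_force: 30.0
```

Request:
move_arm:
  series: [0,0,-0.022,0,0,0,0,0,0,-0.044,0,0,0,0,0,0,-0.066,0,0,0,0,0,0,-0.088,0,0,0,0,0,0,-0.11,0,0,0,0,0,0,-0.132,0,0,0,0,0,0,-0.154,0,0,0,0,0,0,-0.176,0,0,0,0,0,0,-0.196,0,0,0,0,0,0,-0.212,0,0,0,0,0,0,-0.212,0,0,0,0,0,0,-0.212,0,0,0,0]

```text
t: 5.95
eef_pos: [0.4698, -0.2154, 0.0608]
ee_rot: [-0.023, 1.0, 0.001, 0.001]
wrist_force: [5.0, 6.3, 0.7]
gripper_width: 0.0146
grip_force: 30.3
```

Run:
```python
from h import *
st()
s=manip.get_state();p=np.array(s["eef_pos"]);M=R.from_quat(s["ee_rot"]).as_matrix()
g=snap("scene","s2.png",(180,175,260,235),10)
c=lambda P:[(round((u-180)*10),round((v-175)*10)) for u,v in w2pix(g,P)]
print("tcp..",c([p+[0,0,k] for k in(0,.019,.066)]))
```

```text
t 5.95 p [ 0.4698 -0.2154  0.0608] R z [ 0.002  0.002 -1.   ] y [-0.047  0.999  0.002] q [-0.58  0.47  1.72  0.    0.95 -2.2 ] w 0.0146 F [5.  6.3 0.7] 30.3
tcp.. [(317, 767), (309, 716), (287, 588)]
```

View pics/s2.png

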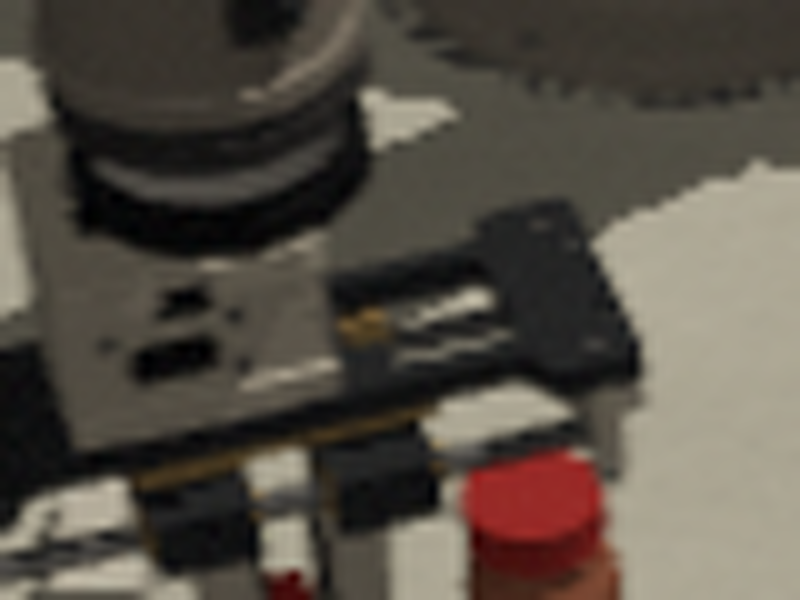

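The crop shows the fingers holding the bar, with the bar now along the rack's x. Next I'll release, lift and fly to the green panel. I'll also check fingertip height there, since it doesn't match what I expected.

Run:
```python
from h import *
plan([((.4698,-.2154,.18),down(92.7)),((.46,.05,.19),down(50)),((.484,.369,.15),down(12))])
```

```text
[0.0, 0.0, -0.0] [-0.0005, 0.0004, -0.1987] rows>=2.4
[0.0, 0.0, 0.119] [-0.0049, 0.4431, -0.2144] rows>=5.9
[0.001, 0.0, 0.224] [-0.0695, 0.9721, -0.1465] rows>=11.8
```

Request:
move_arm:
  series: [0,0,0,0,0,0,0.45,0,0,0,0,0,0,0.45,0,0,0,0,0,0,0.45,0,0,0,0,0,0,0.45,0,0,0,0,0,-0.2,0.45,0,0,0,0,0,-0.2,0.45,0,0,0,0,0,-0.2,0.45,0,0,0,0,0,-0.2,0.45]

```text
t: 6.8
eef_pos: [0.4703, -0.2182, 0.1842]
ee_rot: [-0.024, 1.0, -0.002, 0.003]
wrist_force: [0.2, 0.1, 0.3]
gripper_width: 0.0415
grip_force: 0.0
```

Run:
```python
from h import *
st()
plan([((.44,.08,.19),down(50)),((.484,.369,.15),down(12))])
```

```text
t 6.8 p [ 0.4703 -0.2182  0.1842] R z [ 0.006 -0.004 -1.   ] y [-0.047  0.999 -0.004] q [-0.58  0.33  1.55 -0.    1.25 -2.2 ] w 0.0415 F [0.2 0.1 0.3] 0.0
[-0.0, 0.001, 0.119] [0.0269, 0.4987, -0.0121] rows>=6.0
[0.0, 0.001, 0.224] [-0.0688, 0.9766, 0.053] rows>=11.8
```

Request:
move_arm:
  series: [0,0,0.119,0.027,0.5,-0.012,0.8,0,0,0.119,0.027,0.5,-0.012,0.8,0,0,0.119,0.027,0.5,-0.012,0.8,0,0,0.119,0.027,0.5,-0.012,0.8,0,0,0.119,0.027,0.5,-0.012,0.8,0,0,0.224,-0.069,0.977,0.03,0.8,0,0,0.224,-0.069,0.977,0.03,0.8,0,0,0.224,-0.069,0.977,0.03,0.8,0,0,0.224,-0.069,0.977,0.03,0.8,0,0,0.224,-0.069,0.977,0.03,0.8,0,0,0.224,-0.069,0.977,0.03,0.8,0,0,0.224,-0.069,0.977,0.03,0.8]

```text
t: 8.0
eef_pos: [0.4769, 0.3223, 0.1641]
ee_rot: [0.63, 0.777, -0.001, -0.0]
wrist_force: [0.9, 0.5, -0.1]
gripper_width: 0.0732
grip_force: 0.0
```

Request:
move_arm:
  series: [0,0,0,0,0,0,0.8,0,0,0,0,0,0,0.8]

```text
t: 8.2
eef_pos: [0.4765, 0.3211, 0.1638]
ee_rot: [0.628, 0.778, -0.002, -0.001]
wrist_force: [-0.8, 0.1, -0.3]
gripper_width: 0.0733
grip_force: 0.0
```

Run:
```python
from h import *
st()
s=manip.get_state();p=np.array(s["eef_pos"]);M=R.from_quat(s["ee_rot"]).as_matrix();w=s["gripper_width"]/2
g=snap("scene"); im=g["frame"].copy()
u,v=w2pix(g,p)[0]; x0,y0=int(u)-45,int(v)-50
c=cv2.resize(im[y0:y0+80,x0:x0+100],None,fx=7,fy=7,interpolation=cv2.INTER_CUBIC)
for d in((0,w,0),(0,-w,0),(0,w,-.019),(0,-w,-.019),(0,0,-.066)):
    q=w2pix(g,p+M@np.array(d))[0]; cv2.drawMarker(c,(int((q[0]-x0+.5)*7),int((q[1]-y0+.5)*7)),(255,0,255),0,12,1)
t=snap("top")
# red-bar mask for cam, panels
r=t["frame"].astype(int); m=((r[...,0]>120)&(r[...,1]<50)&(r[...,2]<50)).astype(np.uint8)
for name,(a,b,c0,d) in {"cam":(235,310,400,480)}.items():
    ys,xs=np.nonzero(m[a:b,c0:d]); print(name,cv2.minAreaRect(np.c_[xs+c0,ys+a].astype(np.float32)))
np.save("g_top.npy",t,allow_pickle=True)
tc=cv2.resize(t["frame"][220:300,140:240],None,fx=7,fy=7,interpolation=cv2.INTER_CUBIC)
cv2.imwrite("pics/s3.png",np.vstack([c[:400],tc[:200]])[...,::-1]); print(c.shape)
```

```text
t 8.2 p [0.4765 0.3211 0.1638] R z [-0.003 -0.002 -1.   ] y [ 0.977  0.212 -0.003] q [ 0.46  0.45  1.42 -0.    1.27  0.25] w 0.0733 F [-0.8  0.1 -0.3] 0.0
cam ((428.8453369140625, 286.582275390625), (24.49073600769043, 69.97799682617188), 35.43331527709961)
(560, 700, 3)
```

View pics/s3.png

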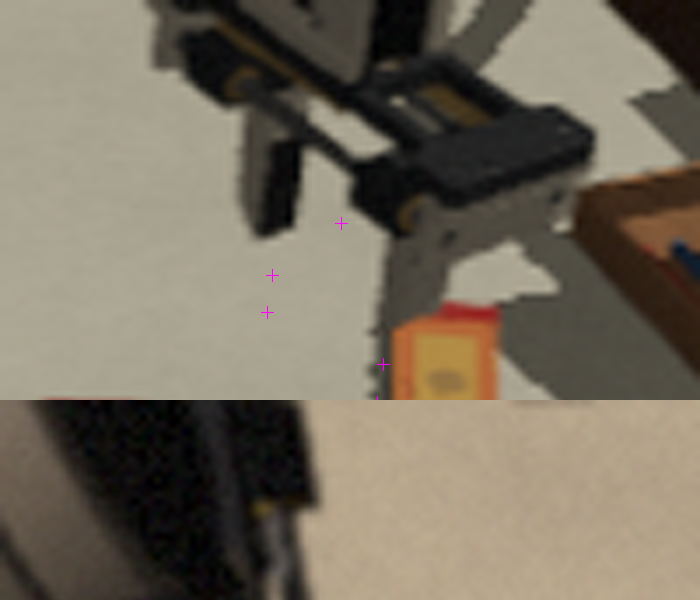

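The left fingertip ends at y≈238, but the stated TCP projects to (267,313). So the real fingertips sit about 37 mm above the reported TCP. This agrees with missing the bar the first time. Next I'll go over the panel and refine its pose with the wrist camera, reading it numerically.

```bash
cat >> h.py <<'E'
def panel(g,col,z=.016,off=7):
    """picture-colour blob -> centre of painted area, red-end direction"""
    h=cv2.cvtColor(g["frame"],cv2.COLOR_RGB2HSV); lo,hi=dict(green=((60,80,40),(90,255,255)),yellow=((20,150,120),(30,255,255)))[col]
    m=cv2.inRange(h,lo,hi); n,l,s,c=cv2.connectedComponentsWithStats(m)
    out=[]
    for i in np.argsort(-s[1:,4])[:4]+1:
        cs,_=cv2.findContours((l==i).astype(np.uint8),0,2); hull=cv2.convexHull(max(cs,key=len)).reshape(-1,2)
        P=np.array([pix2w(g,q+0.0,z)[:2] for q in hull],np.float32)
        r=cv2.minAreaRect(P*1000); b=cv2.boxPoints(r)/1000; e=[b[1]-b[0],b[2]-b[1]]; d=max(e,key=np.linalg.norm)
        print(col,s[i,4],"px",c[i].round(0),"ctr",np.round(np.array(r[0])/1000,4),"size",np.round(r[1],1),"ang",np.degrees(np.arctan2(d[1],d[0])).round(1))
E
python3 - <<'E'
from h import *
t=np.load("g_top.npy",allow_pickle=True).item()
panel(t,"green");panel(t,"yellow")
r=t["frame"].astype(int)[240:300,418:475]; m=(r[...,0]>120)&(r[...,1]<60)&(r[...,2]<60); ys,xs=np.nonzero(m); print("bar",cv2.minAreaRect(np.c_[xs,ys].astype(np.float32)))
plan([((.484,.369,.09),down(12))])
E
```

```text
green 313 px [442. 100.] ctr [ 0.8938 -0.2594] size [43.7 44.1] ang -0.2
green 115 px [196. 264.] ctr [0.4929 0.3365] size [23.8 29.8] ang -77.8
green 7 px [183. 270.] ctr [0.4788 0.365 ] size [4.8 4.6] ang 1.6
green 3 px [181. 264.] ctr [0.4934 0.3695] size [3.4 1.6] ang 45.4
yellow 318 px [216. 321.] ctr [0.3602 0.2859] size [27.1 74.2] ang -20.5
yellow 250 px [240. 204.] ctr [0.6352 0.2354] size [26.2 73.2] ang -83.1
yellow 123 px [164. 197.] ctr [0.6481 0.4172] size [25.7 36.5] ang -33.6
yellow 96 px [136. 322.] ctr [0.3558 0.4688] size [24.2 31.2] ang -30.6
bar ((22.888235092163086, 29.54705810546875), (33.28628158569336, 6.902685165405273), 85.60128784179688)
[-0.0, 0.0, 0.0] [0.0782, 0.0284, 0.1247] rows>=1.8
```

Request:
move_arm:
  series: [0,0,0,0.08,0,0.12,0.8,0,0,0,0.08,0,0.12,0.8,0,0,0,0.08,0,0.12,0.8,0,0,0,0.08,0,0.12,0.8]

```text
t: 8.7
eef_pos: [0.4678, 0.3664, 0.0939]
ee_rot: [0.629, 0.777, -0.001, 0.0]
wrist_force: [0.8, 0.4, 0.7]
gripper_width: 0.0733
grip_force: 0.0
```

Run:
```python
from h import *
st(); g=snap("wrist"); panel(g,"green"); t=snap("top");panel(t,"green");panel(t,"yellow")
s=manip.get_state();p=np.array(s["eef_pos"]);M=R.from_quat(s["ee_rot"]).as_matrix()
Rm=cv2.Rodrigues(np.array(g["rvec"],float))[0]; print("cam in tool",M.T@(-Rm.T@np.array(g["tvec"])-p), R.from_matrix(Rm@M).as_rotvec())
```

```text
t 8.7 p [0.4678 0.3664 0.0939] R z [-0.001 -0.001 -1.   ] y [ 0.978  0.209 -0.001] q [ 0.54  0.55  1.46 -0.    1.13  0.33] w 0.0733 F [0.8 0.4 0.7] 0.0
green 2395 px [338. 248.] ctr [0.4887 0.3558] size [28.3 76.4] ang -78.0
green 314 px [442. 100.] ctr [ 0.8938 -0.2595] size [43.8 44.1] ang -0.2
green 115 px [196. 264.] ctr [0.4928 0.3363] size [24.  29.7] ang -79.0
green 114 px [177. 268.] ctr [0.4838 0.379 ] size [24. 29.] ang -77.8
yellow 309 px [216. 322.] ctr [0.3604 0.2853] size [27.5 74.6] ang -21.1
yellow 255 px [240. 204.] ctr [0.6346 0.2355] size [25.5 74. ] ang -83.6
yellow 233 px [159. 204.] ctr [0.6323 0.428 ] size [25.5 75. ] ang -33.9
yellow 95 px [417. 168.] ctr [ 0.724  -0.1932] size [32.8 72.2] ang -0.2
cam in tool [ 6.97216887e-02 -9.99595642e-05 -1.96006031e-01] [ 0.2062027   0.21211156 -1.55990481]
```

Run:
```python
from h import *
plan([((.4853,.3693,.03),down(12)),((.4853,.3693,-.022),down(12))])
```

```text
[0.0, -0.0, 0.0] [-0.0018, 0.0271, 0.1094] rows>=1.4
[0.0, -0.0, 0.0] [-0.0019, 0.0268, 0.1961] rows>=2.4
```

Request:
move_arm:
  series: [0,0,0,-0.002,0.027,0.11,0.8,0,0,0,-0.002,0.027,0.11,0.8,0,0,0,-0.002,0.027,0.11,0.8,0,0,0,-0.002,0.027,0.17,0.8,0,0,0,-0.002,0.027,0.18,0.8,0,0,0,-0.002,0.027,0.19,0.8,0,0,0,-0.002,0.027,0.195,0.8,0,0,0,-0.002,0.027,0.195,0.8]

```text
t: 9.6
eef_pos: [0.4843, 0.3704, -0.022]
ee_rot: [0.629, 0.778, 0.001, 0.0]
wrist_force: [0.1, -0.3, -0.2]
gripper_width: 0.0738
grip_force: 0.0
```

Run:
```python
from h import *
st(); g=snap("wrist"); panel(g,"green")
s=manip.get_state();p=np.array(s["eef_pos"]);M=R.from_quat(s["ee_rot"]).as_matrix()
Rm=cv2.Rodrigues(np.array(g["rvec"],float))[0]; print("cam in tool",M.T@(-Rm.T@np.array(g["tvec"])-p))
```

```text
t 9.6 p [ 0.4843  0.3704 -0.022 ] R z [ 0.001  0.001 -1.   ] y [0.978 0.209 0.002] q [0.53 0.72 1.51 0.   0.91 0.32] w 0.0738 F [ 0.1 -0.3 -0.2] 0.0
green 3344 px [319. 274.] ctr [0.4841 0.3776] size [29.3 32.8] ang -78.0
green 1595 px [319. 353.] ctr [0.4931 0.3347] size [29.2 17.8] ang 12.0
cam in tool [ 0.06965971  0.00050161 -0.19771629]
```

Stated z is −22 mm with no contact, which confirms the offset. I'll lower gently, then grip.

Request:
move_arm:
  series: [0,0,0,0,0,0.005,0.8,0,0,0,0,0,0.01,0.8,0,0,0,0,0,0.015,0.8,0,0,0,0,0,0.015,0.8]

```text
t: 10.05
eef_pos: [0.4834, 0.3699, -0.0327]
ee_rot: [0.629, 0.778, -0.0, -0.0]
wrist_force: [-0.2, 0.3, -0.3]
gripper_width: 0.0736
grip_force: 0.0
```

Request:
move_arm:
  series: [0,0,0,0,0,0,0,0,0,0,0,0,0,0,0,0,0,0,0,0,0,0,0,0,0,0,0,0,0,0,0,0,0,0,0]

```text
t: 10.55
eef_pos: [0.4838, 0.3701, -0.0321]
ee_rot: [0.629, 0.778, 0.0, 0.0]
wrist_force: [-0.6, 0.3, 0.1]
gripper_width: 0.0499
grip_force: 30.0
```

Gripped at 50 mm width. Next: lift, then tilt to the pre-pose above the rest.

```bash
cat >> h.py <<'E'
xr=np.array([np.cos(np.radians(82.3)),np.sin(np.radians(82.3)),0]);ez=np.array([0,0,1.])
U=(xr+ez)/2**.5; N=(-xr+ez)/2**.5; seat=np.array([.4301,.0395,.02])-.030*xr
yr=np.cross(ez,xr); RP=Rot(-yr,-N)   # place orientation: tool x=U, tool z=-N
def tcp_place(s,h,cx=-.008,bz=-.0321): return seat+s*U+h*N-RP@np.array([cx,0,bz])
E
python3 - <<'E'
from h import *
s=manip.get_state()
plan([((.484,.37,.10),down(12)),(tcp_place(.064,.06),RP)]); print(tcp_place(.064,.06))
E
```

```text
[0.0, -0.0, 0.0] [-0.0002, 0.0003, -0.2201] rows>=2.6
[-0.022, 0.124, 0.052] [-0.5182, -0.2022, -0.2047] rows>=7.1
[0.43025856 0.04067274 0.09063997]
```

Request:
move_arm:
  series: [0,0,0,0,0,-0.22,0,0,0,0,0,0,-0.22,0,0,0,0,0,0,-0.22,0,-0.022,0.124,0.052,-0.518,-0.202,-0.26,0,-0.022,0.124,0.052,-0.518,-0.202,-0.26,0,-0.022,0.124,0.052,-0.518,-0.202,-0.26,0,-0.022,0.124,0.052,-0.518,-0.202,-0.26,0,-0.022,0.124,0.052,-0.518,-0.202,-0.26,0,-0.022,0.124,0.052,-0.518,-0.202,-0.26,0,-0.022,0.124,0.052,-0.518,-0.202,-0.26,0,-0.022,0.124,0.052,-0.518,-0.202,-0.26,0,-0.022,0.124,0.052,-0.518,-0.202,-0.26,0]

```text
t: 11.75
eef_pos: [0.4309, 0.0382, 0.1236]
ee_rot: [0.697, 0.606, 0.29, -0.251]
wrist_force: [-0.3, 0.7, -1.4]
gripper_width: 0.0498
grip_force: 30.0
```

Request:
move_arm:
  series: [0,0,0,0,0,0,0,0,0,0,0,0,0,0]

```text
t: 11.95
eef_pos: [0.43, 0.0426, 0.124]
ee_rot: [0.694, 0.609, 0.289, -0.252]
wrist_force: [-0.2, -0.2, -1.4]
gripper_width: 0.0494
grip_force: 30.0
```

Run:
```python
from h import *
st(); g=snap("wrist"); 
s=manip.get_state();p=np.array(s["eef_pos"]);M=R.from_quat(s["ee_rot"]).as_matrix()
Rm=cv2.Rodrigues(np.array(g["rvec"],float))[0]; print("cam in tool",M.T@(-Rm.T@np.array(g["tvec"])-p))
plan([(tcp_place(.064,.06),RP)])
for n in("scene","top"):
    t=snap(n); h=cv2.cvtColor(t["frame"],cv2.COLOR_RGB2HSV); m=cv2.inRange(h,(55,80,25),(95,255,255)); k,l,q,c=cv2.connectedComponentsWithStats(m)
    print(n,[(q[i,4],c[i].round(1).tolist()) for i in np.argsort(-q[1:,4])[:4]+1])
    C=np.array([-.015,0,-.0321-.016]); print(" tool-model",w2pix(t,p+M@C)," world-model",w2pix(t,p+[0,0,.037]+M@(C+[0,0,.037])))
    print(" body corner vis?", w2pix(t,p+M@np.array([0,0,-.1])))
```

```text
t 11.95 p [0.43   0.0426 0.124 ] R z [ 0.095  0.702 -0.706] y [ 0.991 -0.131  0.002] q [-0.66  0.43  1.95  0.69  1.3  -0.9 ] w 0.0494 F [-0.2 -0.2 -1.4] 30.0
cam in tool [ 0.0703755   0.00062402 -0.197758  ]
[-0.0, -0.0, 0.001] [-0.0417, 0.0009, 0.0369] rows>=0.7
scene [(np.int32(859), [459.5, 44.1]), (np.int32(651), [498.7, 35.2]), (np.int32(649), [516.8, 39.9]), (np.int32(593), [486.1, 17.6])]
 tool-model [[279.95506534 202.23291042]]  world-model [[289.00492566 198.09423854]]
 body corner vis? [[270.05104434 189.73841979]]
top [(np.int32(315), [442.0, 99.5]), (np.int32(110), [337.3, 289.0]), (np.int32(79), [351.5, 291.4])]
 tool-model [[344.29132791 290.48160274]]  world-model [[331.85470913 288.72351444]]
 body corner vis? [[359.1611202  291.47612906]]
```

Tool-fixed offset model confirmed: the blob midpoint is at u≈344 and the model predicts 344.3. Lowering onto the slope.

Run:
```python
from h import *
plan([(tcp_place(.066,.06),RP),(tcp_place(.066,.006),RP)])
```

```text
[-0.0, -0.0, 0.001] [-0.038, 0.0007, 0.0373] rows>=0.6
[-0.0, -0.0, 0.001] [-0.0382, 0.0007, 0.1273] rows>=1.6
```

Request:
move_arm:
  series: [0,0,0.001,-0.038,0.001,0.037,0,0,0,0.001,-0.038,0.001,0.037,0,0,0,0.001,-0.038,0.001,0.07,0,0,0,0.001,-0.038,0.001,0.1,0,0,0,0.001,-0.038,0.001,0.12,0,0,0,0.001,-0.038,0.001,0.127,0,0,0,0.001,-0.038,0.001,0.127,0]

```text
t: 12.8
eef_pos: [0.436, 0.0787, 0.0542]
ee_rot: [0.697, 0.606, 0.289, -0.253]
wrist_force: [-0.4, -0.0, -1.6]
gripper_width: 0.0496
grip_force: 30.0
```

Request:
move_arm:
  series: [0,0,0,0,0,0.003,0,0,0,0,0,0,0.006,0,0,0,0,0,0,0.006,0]

```text
t: 13.1
eef_pos: [0.4366, 0.0805, 0.0515]
ee_rot: [0.697, 0.606, 0.289, -0.252]
wrist_force: [-0.9, 0.3, -1.1]
gripper_width: 0.0495
grip_force: 30.0
```

Run:
```python
from h import *
st(); s=manip.get_state();p=np.array(s["eef_pos"]);M=R.from_quat(s["ee_rot"]).as_matrix()
c=p+M@np.array([-.008,0,-.0321])-seat; print("s,h,y",c@U,c@N,c@yr)
g=snap("scene","s4.png",(260,190,350,257),8)
C=[seat,seat+.078*U]; print([( (u-260)*8,(v-190)*8) for u,v in w2pix(g,C)])
```

```text
t 13.1 p [0.4366 0.0805 0.0515] R z [ 0.097  0.702 -0.706] y [ 0.99  -0.139 -0.002] q [-0.58  0.56  2.03  0.8   1.11 -1.01] w 0.0495 F [-0.9  0.3 -1.1] 30.0
s,h,y 0.06478736775644167 0.0037705139618816677 -0.0008288476071870964
[(np.float64(200.52756685451368), np.float64(364.2562809886176)), (np.float64(344.5872799305125), np.float64(233.11282339185095))]
```

View pics/s4.png

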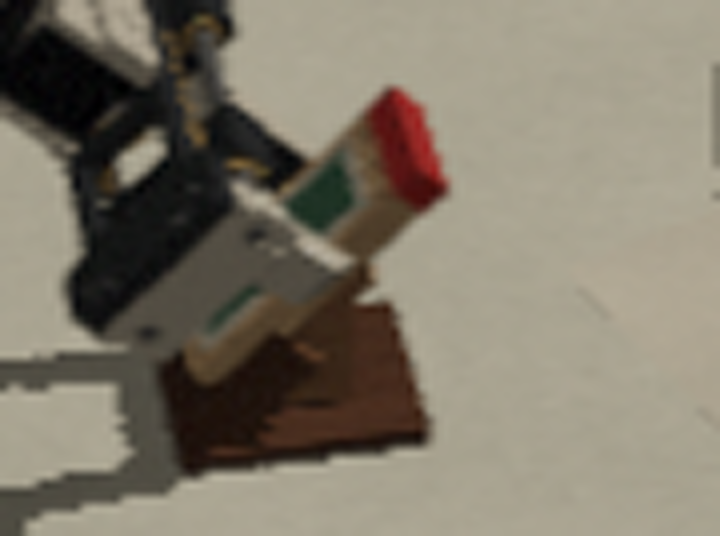

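The panel lies parallel to the slope with its red end up at crop pixel (410,150), just above contact. I'll lower 3 mm, release and retract.

Request:
move_arm:
  series: [0,0,0,0,0,0.003,0,0,0,0,0,0,0.006,0,0,0,0,0,0,0.006,0,0,0,0,0,0,0.006,0.8,0,0,0,0,0,0.006,0.8,0,0,0,0,0,0.006,0.8,0,0,0,0,0,0.006,0.8,0,0,0,0,0,0.006,0.8,0,0,0,0,0,-0.1,0.8,0,0,0,0,0,-0.23,0.8,0,0,0,0,0,-0.23,0.8,0,0,0,0,0,-0.23,0.8]

```text
t: 14.35
eef_pos: [0.425, -0.0202, 0.151]
ee_rot: [0.698, 0.606, 0.29, -0.248]
wrist_force: [-0.7, -0.1, -0.6]
gripper_width: 0.0734
grip_force: 0.0
```

```bash
cat >> h.py <<'E'
def redend(save=None):
    """compare red end blob in scene and top with model of a panel seated on the rest"""
    for n in("scene","top"):
        t=snap(n); h=cv2.cvtColor(t["frame"],cv2.COLOR_RGB2HSV); m=cv2.inRange(h,(0,170,60),(6,255,255))|cv2.inRange(h,(174,170,60),(180,255,255))
        P=np.array([seat+s*U+y*yr+q*N for s in(.106,.12) for y in(-.025,.025) for q in(0,.016)]); uv=w2pix(t,P)
        P2=[p for p in P]; c=uv.mean(0); x,y=c.astype(int); w=m[y-15:y+15,x-15:x+15]; ys,xs=np.nonzero(w)
        mm=np.zeros_like(m); 
        cv2.fillConvexPoly(mm,cv2.convexHull(uv.round().astype(np.int32)),255); yy,xx=np.nonzero(mm)
        print(n,"blob",xs.mean()+x-15,ys.mean()+y-15,"bbox",xs.min()+x-15,ys.min()+y-15,xs.max()+x-15,ys.max()+y-15,"model hull",xx.mean(),yy.mean(),uv.min(0).round(1),uv.max(0).round(1))
        # px per 5mm along U, N
        print("  d(5mm U)",(w2pix(t,P.mean(0)+.005*U)-w2pix(t,P.mean(0))).round(1),"d(5mm N)",(w2pix(t,P.mean(0)+.005*N)-w2pix(t,P.mean(0))).round(1))
RG=Rot(N,-U)
def tcp_grip(s,back=.037,h=.008): return seat+h*N+s*U-U*back   # s = real fingertip station
E
python3 - <<'E'
from h import *
st(); redend()
panel(snap("top"),"yellow")
plan([(tcp_grip(.084)+.12*U+.03*N,RG)]); print(tcp_grip(.084));
E
```

```text
t 14.35 p [ 0.425  -0.0202  0.151 ] R z [ 0.103  0.698 -0.709] y [ 0.99  -0.142  0.004] q [-0.77  0.42  1.85  0.62  1.43 -0.9 ] w 0.0734 F [-0.7 -0.1 -0.6] 0.0
scene blob 309.55696202531647 210.55696202531647 bbox 306 204 314 217 model hull 309.4513274336283 210.20353982300884 [304.3 202.3] [314.8 218.4]
  d(5mm U) [[ 1.2 -1.1]] d(5mm N) [[-1.2 -0.8]]
top blob 303.8785046728972 285.2102803738318 bbox 298 273 309 297 model hull 303.52788104089217 285.86617100371745 [296.9 273.6] [309.7 298.1]
  d(5mm U) [[-1.7 -0.3]] d(5mm N) [[1.6 0.1]]
yellow 326 px [132. 333.] ctr [0.3358 0.4772] size [27.3 75.7] ang -28.2
yellow 316 px [216. 321.] ctr [0.3604 0.2858] size [26.6 74.3] ang -21.3
yellow 268 px [158. 206.] ctr [0.6328 0.4279] size [26.  73.7] ang -33.0
yellow 131 px [248. 203.] ctr [0.6366 0.2173] size [25.4 37.4] ang -82.1
[-0.193, -0.192, 0.191] [0.1568, -0.001, 0.1181] rows>=14.0
[0.42977537 0.03709901 0.05889087]
```

The panel is seated within about 1 mm of the model. Now reorienting for the edge grip via a high waypoint.

Run:
```python
from h import *
a=((.43,.05,.28),down(-55)); b=(tcp_grip(.084)+.12*U+.02*N,RG); plan([a,b]); print(a[0],b[0])
```

```text
[-0.052, -0.118, 0.123] [0.2331, -0.0037, -0.0771] rows>=7.5
[-0.193, -0.192, 0.191] [0.1568, -0.001, 0.1348] rows>=14.0
(0.43, 0.05, 0.28) [0.43924963 0.1071721  0.15788582]
```

Request:
move_arm:
  series: [-0.052,-0.118,0.123,0.233,-0.004,-0.077,0.45,-0.052,-0.118,0.123,0.233,-0.004,-0.077,0.45,-0.052,-0.118,0.123,0.233,-0.004,-0.077,0.45,-0.052,-0.118,0.123,0.233,-0.004,-0.077,0.45,-0.052,-0.118,0.123,0.233,-0.004,-0.077,0.45,-0.052,-0.118,0.123,0.233,-0.004,-0.077,0.45,-0.052,-0.118,0.123,0.233,-0.004,-0.077,0.45,-0.052,-0.118,0.123,0.233,-0.004,-0.077,0.45,-0.052,-0.118,0.123,0.233,-0.004,-0.077,0.45,-0.052,-0.118,0.123,0.233,-0.004,-0.077,0.45]

```text
t: 15.5
eef_pos: [0.4294, 0.0517, 0.2785]
ee_rot: [0.953, 0.304, -0.001, 0.0]
wrist_force: [-0.5, -0.8, 0.3]
gripper_width: 0.0412
grip_force: 0.0
```

Run:
```python
from h import *
st(); plan([(tcp_grip(.084)+.12*U+.02*N,RG),(tcp_grip(.084)+.12*U,RG),(tcp_grip(.084),RG)])
```

```text
t 15.5 p [0.4294 0.0517 0.2785] R z [-0.002 -0.001 -1.   ] y [ 0.579 -0.815 -0.   ] q [-0.06  0.11  1.58 -0.    1.46  0.9 ] w 0.0412 F [-0.5 -0.8  0.3] 0.0
[-0.119, -0.047, 0.114] [0.0674, -0.0658, 0.2009] rows>=7.2
[-0.119, -0.047, 0.114] [0.0835, -0.083, 0.2244] rows>=7.2
[-0.119, -0.047, 0.114] [-0.0129, 0.0203, 0.366] rows>=7.2
```

Request:
move_arm:
  series: [-0.119,-0.047,0.114,0.067,-0.066,0.1,0.45,-0.119,-0.047,0.114,0.067,-0.066,0.1,0.45,-0.119,-0.047,0.114,0.067,-0.066,0.1,0.45,-0.119,-0.047,0.114,0.067,-0.066,0.1,0.45,-0.119,-0.047,0.114,0.067,-0.066,0.1,0.45,-0.119,-0.047,0.114,0.067,-0.066,0.1,0.45,-0.119,-0.047,0.114,0.067,-0.066,0.1,0.45,-0.119,-0.047,0.114,0.067,-0.066,0.1,0.45,-0.119,-0.047,0.114,0.0835,-0.083,0.224,0.45,-0.119,-0.047,0.114,0.0835,-0.083,0.224,0.45,-0.119,-0.047,0.114,0.0835,-0.083,0.224,0.45,-0.119,-0.047,0.114,0.0835,-0.083,0.224,0.45]

```text
t: 16.7
eef_pos: [0.4424, 0.1183, 0.1459]
ee_rot: [0.921, -0.066, -0.027, 0.383]
wrist_force: [1.2, 0.7, 1.0]
gripper_width: 0.0415
grip_force: 0.0
```

Run:
```python
from h import *
st(); plan([(tcp_grip(.084)+.12*U,RG),(tcp_grip(.084)+.04*U,RG),(tcp_grip(.084),RG)])
print("RG z",RG[:,2],RG[:,1])
```

```text
t 16.7 p [0.4424 0.1183 0.1459] R z [-0.099 -0.702 -0.705] y [-0.101 -0.698  0.709] q [ 0.53  0.63  1.48 -0.59  1.59  2.41] w 0.0415 F [1.2 0.7 1. ] 0.0
[0.0, 0.001, -0.001] [-0.0027, -0.0058, -0.0006] rows>=0.1
[0.0, 0.001, -0.001] [-0.0021, -0.0061, 0.1327] rows>=1.6
[0.0, 0.001, -0.001] [-0.0018, -0.0063, 0.1994] rows>=2.4
RG z [-0.09474254 -0.70073094 -0.70710678] [-0.09474254 -0.70073094  0.70710678]
```

Request:
move_arm:
  series: [0,0.001,-0.001,-0.002,-0.006,0.06,0.45,0,0.001,-0.001,-0.002,-0.006,0.12,0.45,0,0.001,-0.001,-0.002,-0.006,0.16,0.45,0,0.001,-0.001,-0.002,-0.006,0.18,0.45,0,0.001,-0.001,-0.002,-0.006,0.19,0.45,0,0.001,-0.001,-0.002,-0.006,0.199,0.45,0,0.001,-0.001,-0.002,-0.006,0.199,0.45]

```text
t: 17.4
eef_pos: [0.4308, 0.0379, 0.0595]
ee_rot: [0.922, -0.063, -0.023, 0.382]
wrist_force: [-0.2, -0.0, 0.6]
gripper_width: 0.0411
grip_force: 0.0
```

Run:
```python
from h import *
st(); plan([(tcp_grip(.084),RG)]); redend()
```

```text
t 17.4 p [0.4308 0.0379 0.0595] R z [-0.091 -0.702 -0.706] y [-0.098 -0.7    0.708] q [ 0.42  0.67  1.72 -0.68  1.31  2.5 ] w 0.0411 F [-0.2 -0.   0.6] 0.0
[0.0, -0.001, -0.001] [-0.0015, 0.0003, 0.0018] rows>=0.0
scene blob 309.89830508474574 211.76271186440678 bbox 306 206 314 217 model hull 309.4513274336283 210.20353982300884 [304.3 202.3] [314.8 218.4]
  d(5mm U) [[ 1.2 -1.1]] d(5mm N) [[-1.2 -0.8]]h.py:52: RuntimeWarning: Mean of empty slice.
  print(n,"blob",xs.mean()+x-15,ys.mean()+y-15,"bbox",xs.min()+x-15,ys.min()+y-15,xs.max()+x-15,ys.max()+y-15,"model hull",xx.mean(),yy.mean(),uv.min(0).round(1),uv.max(0).round(1))
  ret = ret.dtype.type(ret / rcount)
Traceback (most recent call last):
  File "h.py", line 52, in redend
    print(n,"blob",xs.mean()+x-15,ys.mean()+y-15,"bbox",xs.min()+x-15,ys.min()+y-15,xs.max()+x-15,ys.max()+y-15,"model hull",xx.mean(),yy.mean(),uv.min(0).round(1),uv.max(0).round(1))
                                                        ~~~~~~^^
ValueError: zero-size array to reduction operation minimum which has no identity
```

Now close, then lift along the slope.

Request:
move_arm:
  series: [0,0,0,0,0,0,0,0,0,0,0,0,0,0,0,0,0,0,0,0,0,0,0,0,0,0,0,0,0,0,0,0,0,0,0,0,0,0,0,0,0,0]

```text
t: 18.1
eef_pos: [0.4303, 0.0375, 0.0595]
ee_rot: [0.921, -0.063, -0.024, 0.383]
wrist_force: [-0.6, -0.1, 5.9]
gripper_width: 0.0157
grip_force: 30.0
```

Run:
```python
from h import *
st(); p=np.array(manip.get_state()["eef_pos"])
# slots; lift
o=np.array([.4715,-.3063]); yk=np.array([np.cos(np.radians(92.69)),np.sin(np.radians(92.69))])
S={i:o+yk*v for i,v in enumerate((-.085,-.033,.019))}; print(S)
plan([(p+.03*U+.02*N,RG),(p+.09*U+.05*N,RG),((.44,.03,.19),down(-92)),((*S[0],.2),down(-87.3))])
```

```text
t 18.1 p [0.4303 0.0375 0.0595] R z [-0.092 -0.703 -0.705] y [-0.097 -0.699  0.709] q [ 0.42  0.67  1.72 -0.68  1.31  2.5 ] w 0.0157 F [-0.6 -0.1  5.9] 30.0
{0: array([ 0.47548923, -0.39120634]), 1: array([ 0.47304876, -0.33926364]), 2: array([ 0.47060829, -0.28732094])}
[0.0, -0.001, -0.0] [0.0003, 0.0335, -0.0499] rows>=0.7
[0.0, -0.001, -0.0] [0.0007, 0.0837, -0.1498] rows>=2.1
[0.125, 0.006, -0.015] [0.0186, 0.1613, -0.1461] rows>=5.3
[0.125, 0.011, -0.028] [0.1709, 0.6578, 0.3301] rows>=9.1
```

Request:
move_arm:
  series: [0,0,0,0,0.034,-0.05,0,0,0,0,0,0.084,-0.15,0,0,0,0,0,0.084,-0.15,0,0,0,0,0,0.084,-0.15,0,0.125,0.006,-0.015,0.02,0.14,-0.19,0,0.125,0.006,-0.015,0.02,0.14,-0.19,0,0.125,0.006,-0.015,0.02,0.14,-0.19,0,0.125,0.006,-0.015,0.02,0.14,-0.19,0,0.125,0.006,-0.015,0.02,0.14,-0.19,0,0.125,0.006,-0.015,0.02,0.14,-0.19,0,0.125,0.006,-0.015,0.02,0.14,-0.19,0,0.125,0.006,-0.015,0.02,0.14,-0.19,0]

```text
t: 19.3
eef_pos: [0.4438, 0.057, 0.1978]
ee_rot: [1.0, -0.018, 0.0, 0.001]
wrist_force: [-0.5, 0.5, -1.3]
gripper_width: 0.016
grip_force: 30.0
```

Run:
```python
from h import *
st()
plan([((.46,-.15,.2),down(-87.3)),((.4755,-.3912,.2),down(-87.3))])
```

```text
t 19.3 p [0.4438 0.057  0.1978] R z [ 0.    -0.002 -1.   ] y [-0.037 -0.999  0.002] q [-0.04  0.19  1.7  -0.    1.25  1.57] w 0.016 F [-0.5  0.5 -1.3] 30.0
[0.0, -0.0, -0.013] [0.0396, 0.3438, -0.0029] rows>=4.2
[0.0, -0.0, -0.013] [0.0802, 0.7446, -0.002] rows>=9.0
```

Request:
move_arm:
  series: [0,0,-0.013,0.08,0.745,-0.002,0,0,0,-0.013,0.08,0.745,-0.002,0,0,0,-0.013,0.08,0.745,-0.002,0,0,0,-0.013,0.08,0.745,-0.002,0,0,0,-0.013,0.08,0.745,-0.002,0,0,0,-0.013,0.08,0.745,-0.002,0,0,0,-0.013,0.08,0.745,-0.002,0,0,0,-0.013,0.08,0.745,-0.002,0,0,0,-0.013,0.08,0.745,-0.002,0,0,0,-0.013,0.08,0.745,-0.002,0,0,0,-0.013,0.08,0.745,-0.002,0,0,0,-0.013,0.08,0.745,-0.002,0]

```text
t: 20.5
eef_pos: [0.4774, -0.389, 0.2]
ee_rot: [1.0, 0.024, 0.001, -0.0]
wrist_force: [-0.8, 1.0, -0.6]
gripper_width: 0.0159
grip_force: 30.0
```

Request:
move_arm:
  series: [0,0,0,0,0,0,0,0,0,0,0,0,0,0]

```text
t: 20.7
eef_pos: [0.4774, -0.3897, 0.2014]
ee_rot: [1.0, 0.024, 0.001, 0.001]
wrist_force: [0.5, -0.1, -1.1]
gripper_width: 0.0161
grip_force: 30.0
```

Run:
```python
from h import *
st()
plan([((.4755,-.3912,.2),down(-87.3)),((.4755,-.3912,.125),down(-87.3)),((.4755,-.3912,.059),down(-87.3))])
g=snap("wrist"); s=manip.get_state();p=np.array(s["eef_pos"])
im=g["frame"]; h=cv2.cvtColor(im,cv2.COLOR_RGB2HSV)
cv2.imwrite("pics/w5.png",im[60:,:][...,::-1])
o=np.array([.4715,-.3063]); a=np.radians(2.69); X=np.array([np.cos(a),np.sin(a)]);Y=np.array([-np.sin(a),np.cos(a)])
for y,z in((-.085,.01),(-.085+.011,.06),(-.085-.011,.06),(-.12,.01),(.13,.01)): print(y,z,[w2pix(g,[*(o+Y*y+X*x),z])[0].round(0)-[0,60] for x in(-.034,.034)])
```

```text
t 20.7 p [ 0.4774 -0.3897  0.2014] R z [ 0.003 -0.002 -1.   ] y [ 0.049 -0.999  0.002] q [-0.81  0.5   1.23  0.    1.4   0.71] w 0.0161 F [ 0.5 -0.1 -1.1] 30.0
[0.0, -0.0, 0.0] [-0.0032, 0.0024, 0.0023] rows>=0.1
[0.0, -0.0, 0.0] [-0.0036, 0.0022, 0.1273] rows>=1.5
[0.0, -0.0, 0.0] [-0.0039, 0.002, 0.2373] rows>=2.8
-0.085 0.01 [array([318., 181.]), array([318., 124.])]
-0.07400000000000001 0.06 [array([308., 194.]), array([307., 129.])]
-0.096 0.06 [array([329., 194.]), array([329., 129.])]
-0.12 0.01 [array([347., 181.]), array([349., 124.])]
0.13 0.01 [array([137., 181.]), array([129., 123.])]
```

View pics/w5.png

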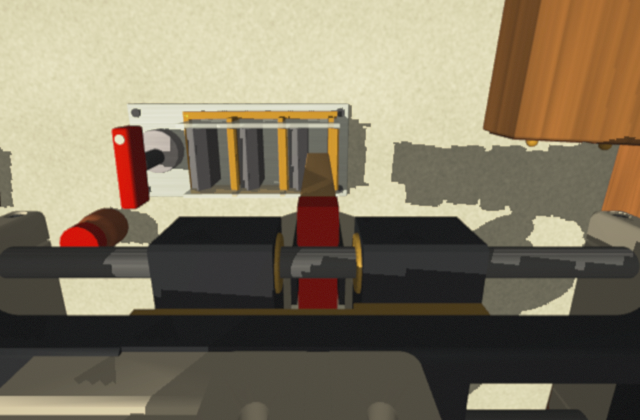

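The picture shows the panel held vertically just short of slot 0, whose fin edge is at u≈329 as predicted. The red cam bar is open. There's a wooden box close by at (490,130), so I'll check clearance.

Run:
```python
from h import *
t=np.load("g_top.npy",allow_pickle=True).item(); g=snap("wrist")
for z in(0,.05,.1,.15,.2): print(z,pix2w(t,(584,254),z)[:2].round(3),pix2w(t,(576,160),z)[:2].round(3),"wrist",pix2w(g,(490,192),z)[:2].round(3))
plan([((.4725,-.3393,.2),down(-87.3)),((.4725,-.3393,.06),down(-87.3))])
```

```text
0 [ 0.51  -0.589] [ 0.743 -0.589] wrist [ 0.508 -0.593]
0.05 [ 0.505 -0.56 ] [ 0.728 -0.56 ] wrist [ 0.513 -0.567]
0.1 [ 0.5   -0.532] [ 0.712 -0.532] wrist [ 0.518 -0.541]
0.15 [ 0.495 -0.503] [ 0.697 -0.503] wrist [ 0.523 -0.515]
0.2 [ 0.49  -0.474] [ 0.682 -0.474] wrist [ 0.528 -0.49 ]
[0.0, -0.0, 0.0] [-0.0037, -0.0851, 0.0022] rows>=1.0
[0.0, -0.0, 0.0] [-0.0044, -0.0856, 0.2356] rows>=3.0
```

The box is clear, but slots 1 and 2 give more room. Inserting green in slot 1.

Request:
move_arm:
  series: [0,0,0,-0.0045,-0.085,0.002,0,0,0,0,-0.0045,-0.085,0.002,0,0,0,0,-0.0045,-0.085,0.002,0,0,0,0,-0.0045,-0.085,0.002,0,0,0,0,-0.0045,-0.085,0.07,0,0,0,0,-0.0045,-0.085,0.13,0,0,0,0,-0.0045,-0.085,0.13,0,0,0,0,-0.0045,-0.085,0.13,0]

```text
t: 21.6
eef_pos: [0.4722, -0.3412, 0.1234]
ee_rot: [1.0, 0.023, 0.001, 0.001]
wrist_force: [0.2, -0.4, -0.1]
gripper_width: 0.0159
grip_force: 30.0
```

Run:
```python
from h import *
st()
plan([((.473,-.3393,.1),down(-87.3)),((.473,-.3393,.06),down(-87.3))])
```

```text
t 21.6 p [ 0.4722 -0.3412  0.1234] R z [ 0.003 -0.001 -1.   ] y [ 0.046 -0.999  0.002] q [-0.76  0.5   1.46  0.    1.18  0.77] w 0.0159 F [ 0.2 -0.4 -0.1] 30.0
[0.0, -0.0, -0.0] [0.0014, -0.0031, 0.039] rows>=0.5
[0.0, -0.0, -0.0] [0.0012, -0.0032, 0.1056] rows>=1.3
```

Request:
move_arm:
  series: [0,0,0,0.001,-0.003,0.01,0,0,0,0,0.001,-0.003,0.025,0,0,0,0,0.001,-0.003,0.04,0,0,0,0,0.001,-0.003,0.055,0,0,0,0,0.001,-0.003,0.07,0,0,0,0,0.001,-0.003,0.085,0,0,0,0,0.001,-0.003,0.098,0,0,0,0,0.001,-0.003,0.098,0]

```text
t: 22.4
eef_pos: [0.472, -0.3379, 0.0626]
ee_rot: [1.0, 0.023, 0.0, -0.0]
wrist_force: [-1.3, 0.1, -0.6]
gripper_width: 0.0155
grip_force: 30.0
```

Request:
move_arm:
  series: [0,0,0,0,0,0.004,0,0,0,0,0,0,0.008,0,0,0,0,0,0,0.008,0]

```text
t: 22.7
eef_pos: [0.4726, -0.3386, 0.0592]
ee_rot: [1.0, 0.023, 0.001, 0.001]
wrist_force: [-1.1, 0.1, -1.2]
gripper_width: 0.0159
grip_force: 30.0
```

Request:
move_arm:
  series: [0,0,0,0,0,0.002,0,0,0,0,0,0,0.004,0,0,0,0,0,0,0.004,0]

```text
t: 23.0
eef_pos: [0.4729, -0.3388, 0.0579]
ee_rot: [1.0, 0.023, 0.002, 0.001]
wrist_force: [-1.3, 1.0, 4.4]
gripper_width: 0.0156
grip_force: 30.0
```

Request:
move_arm:
  series: [0,0,0,0,0,0,0.33,0,0,0,0,0,0,0.33,0,0,0,0,0,0,0.33,0,0,0,0,0,0,0.33,0,0,0,0,0,-0.08,0.33,0,0,0,0,0,-0.2,0.33,0,0,0,0,0,-0.25,0.33,0,0,0,0,0,-0.25,0.33,0,0,0,0,0,-0.25,0.33,0,0,0,0,0,-0.25,0.33]

```text
t: 24.0
eef_pos: [0.4717, -0.3378, 0.2054]
ee_rot: [1.0, 0.023, 0.0, -0.0]
wrist_force: [-0.3, 0.4, -0.8]
gripper_width: 0.0305
grip_force: 0.0
```

Run:
```python
from h import *
st(); t=snap("top"); panel(t,"yellow"); panel(t,"green")
P=[(.473+sx*.025,-.3393+sy*.008,.13) for sx in(-1,1) for sy in(-1,1)]; print("model end",w2pix(t,P).mean(0),w2pix(t,P).min(0),w2pix(t,P).max(0))
h=cv2.cvtColor(t["frame"],cv2.COLOR_RGB2HSV); m=cv2.inRange(h,(0,150,60),(6,255,255))|cv2.inRange(h,(174,150,60),(180,255,255))
k,l,q,c=cv2.connectedComponentsWithStats(m); print([(q[i].tolist(),c[i].round(1).tolist()) for i in range(1,k) if q[i,4]>15 and 400<c[i][0]<560 and c[i][1]>230])
plan([((.46,-.1,.22),down(-40)),((.6,.2,.16),down(7))])
```

```text
t 24.0 p [ 0.4717 -0.3378  0.2054] R z [ 0.001  0.    -1.   ] y [ 0.047 -0.999 -0.   ] q [-0.75  0.43  1.34  0.    1.37  0.77] w 0.0305 F [-0.3  0.4 -0.8] 0.0
yellow 332 px [132. 333.] ctr [0.3356 0.4772] size [27.6 75.1] ang -27.7
yellow 317 px [216. 321.] ctr [0.3605 0.2853] size [27.1 74.5] ang -20.5
yellow 278 px [158. 206.] ctr [0.6325 0.4277] size [26.3 74.4] ang -33.3
yellow 130 px [248. 203.] ctr [0.6373 0.2177] size [25.4 36.8] ang -82.1
green 317 px [442. 100.] ctr [ 0.8938 -0.2595] size [43.9 44.1] ang -0.2
model end [502.85236099 265.95621367] [498.37550035 254.12556298] [507.35401997 277.78976746]
[([435, 253, 12, 34, 291], [440.3, 270.7]), ([391, 306, 21, 19, 319], [401.2, 315.2])]
[-0.0, -0.0, -0.131] [-0.0007, -0.3967, -0.0246] rows>=5.5
[-0.0, -0.0, -0.262] [0.2557, -0.8851, 0.0759] rows>=11.1
```

Green is seated, with a 4 N floor contact felt at the expected depth. Now yellow.

Request:
move_arm:
  series: [0,0,-0.131,0,-0.4,-0.025,0.8,0,0,-0.131,0,-0.4,-0.025,0.8,0,0,-0.131,0,-0.4,-0.025,0.8,0,0,-0.131,0,-0.4,-0.025,0.8,0,0,-0.131,0,-0.4,-0.025,0.8,0,0,-0.262,0.256,-0.885,0.076,0.8,0,0,-0.262,0.256,-0.885,0.076,0.8,0,0,-0.262,0.256,-0.885,0.076,0.8,0,0,-0.262,0.256,-0.885,0.076,0.8,0,0,-0.262,0.256,-0.885,0.076,0.8,0,0,-0.262,0.256,-0.885,0.076,0.8,0,0,-0.262,0.256,-0.885,0.076,0.8]

```text
t: 25.25
eef_pos: [0.6005, 0.2021, 0.1578]
ee_rot: [0.66, 0.751, -0.001, 0.0]
wrist_force: [-0.5, 0.2, -0.2]
gripper_width: 0.0733
grip_force: 0.0
```

Request:
move_arm:
  series: [0,0,0,0,0,0,0.8,0,0,0,0,0,0,0.8]

```text
t: 25.45
eef_pos: [0.5999, 0.1994, 0.1586]
ee_rot: [0.662, 0.749, -0.001, 0.0]
wrist_force: [-0.3, -0.3, 0.4]
gripper_width: 0.0738
grip_force: 0.0
```

Run:
```python
from h import *
st(); g=snap("wrist"); panel(g,"yellow")
plan([((.633,.2487,.12),down(7.2))])
t=snap("top")
h=cv2.cvtColor(t["frame"],cv2.COLOR_RGB2HSV); m=cv2.inRange(h,(0,150,60),(6,255,255))|cv2.inRange(h,(174,150,60),(180,255,255))
k,l,q,c=cv2.connectedComponentsWithStats(m); print([(q[i].tolist(),c[i].round(1).tolist()) for i in range(1,k) if q[i,4]>15 and 400<c[i][0]<560 and c[i][1]>230])
```

```text
t 25.45 p [0.5999 0.1994 0.1586] R z [-0.001 -0.003 -1.   ] y [ 0.992  0.123 -0.002] q [ 0.2   0.56  1.25 -0.    1.33  0.08] w 0.0738 F [-0.3 -0.3  0.4] 0.0
yellow 2572 px [73. 97.] ctr [0.3596 0.285 ] size [29.3 77.8] ang -21.0
yellow 2208 px [356. 186.] ctr [0.6346 0.2352] size [29.8 77.5] ang -82.4
yellow 1994 px [623.  99.] ctr [0.8752 0.3622] size [ 40.9 130.8] ang -84.1
yellow 477 px [474. 267.] ctr [0.7703 0.1674] size [55.6 29.6] ang 19.5
[-0.0, 0.0, -0.001] [0.0764, 0.0645, 0.0656] rows>=1.4
[([435, 253, 11, 35, 302], [440.2, 271.0]), ([497, 254, 12, 25, 250], [502.4, 266.2]), ([392, 306, 19, 19, 284], [401.3, 315.2])]
```

Green's red end sits within half a pixel of the model. Descending on yellow.

Run:
```python
from h import *
plan([((.6326,.2501,.05),down(7.5)),((.6326,.2501,-.032),down(7.5))])
```

```text
[0.0, 0.0, -0.002] [0.0799, 0.0636, 0.1835] rows>=2.5
[0.0, 0.0, -0.002] [0.0802, 0.0635, 0.3201] rows>=4.0
```

Request:
move_arm:
  series: [0,0,-0.002,0.08,0.0635,0.1,0.8,0,0,-0.002,0.08,0.0635,0.18,0.8,0,0,-0.002,0.08,0.0635,0.18,0.8,0,0,-0.002,0.08,0.0635,0.18,0.8,0,0,-0.002,0.08,0.0635,0.24,0.8,0,0,-0.002,0.08,0.0635,0.28,0.8,0,0,-0.002,0.08,0.0635,0.3,0.8,0,0,-0.002,0.08,0.0635,0.31,0.8,0,0,-0.002,0.08,0.0635,0.318,0.8,0,0,-0.002,0.08,0.0635,0.318,0.8]

```text
t: 26.55
eef_pos: [0.6341, 0.2511, -0.0288]
ee_rot: [0.658, 0.753, 0.001, 0.002]
wrist_force: [0.4, 0.7, 0.4]
gripper_width: 0.0732
grip_force: 0.0
```

Request:
move_arm:
  series: [0,0,0,0,0,0,0,0,0,0,0,0,0,0,0,0,0,0,0,0,0,0,0,0,0,0,0,0,0,0,0,0,0,0,0]

```text
t: 27.05
eef_pos: [0.6336, 0.2514, -0.0294]
ee_rot: [0.658, 0.753, 0.001, 0.002]
wrist_force: [-0.8, -0.6, 3.8]
gripper_width: 0.0494
grip_force: 30.0
```

Run:
```python
from h import *
st(); s=manip.get_state(); p=np.array(s["eef_pos"]);M=R.from_quat(s["ee_rot"]).as_matrix()
print("centre in tool",M.T@(np.array([.6337,.2421,0])-p))
plan([((*p[:2],.12),down(7.5)),((.5,.08,.17),RP),(tcp_place(.066,.07),RP)])
```

```text
t 27.05 p [ 0.6336  0.2514 -0.0294] R z [ 0.003 -0.001 -1.   ] y [0.991 0.134 0.003] q [ 0.27  0.83  1.28 -0.    1.03  0.13] w 0.0494 F [-0.8 -0.6  3.8] 30.0
centre in tool [-0.00925335 -0.00105721 -0.02938998]
[0.0, 0.0, 0.001] [-0.0004, 0.0007, -0.249] rows>=3.0
[-0.016, 0.124, 0.041] [-0.2536, -0.2581, -0.3327] rows>=5.9
[-0.016, 0.124, 0.041] [-0.3118, -0.3849, -0.2149] rows>=6.5
```

Request:
move_arm:
  series: [0,0,0,0,0,-0.25,0,0,0,0,0,0,-0.25,0,0,0,0,0,0,-0.25,0,0,0,0,0,0,-0.25,0,-0.016,0.124,0.041,-0.275,-0.3,-0.34,0,-0.016,0.124,0.041,-0.275,-0.3,-0.34,0,-0.016,0.124,0.041,-0.275,-0.3,-0.34,0,-0.016,0.124,0.041,-0.275,-0.3,-0.34,0,-0.016,0.124,0.041,-0.275,-0.3,-0.34,0,-0.016,0.124,0.041,-0.275,-0.3,-0.34,0,-0.016,0.124,0.041,-0.275,-0.3,-0.34,0,-0.016,0.124,0.041,-0.275,-0.3,-0.34,0]

```text
t: 28.25
eef_pos: [0.4768, 0.0636, 0.1735]
ee_rot: [0.697, 0.608, 0.286, -0.251]
wrist_force: [0.2, 0.1, -0.4]
gripper_width: 0.0496
grip_force: 30.0
```

Request:
move_arm:
  series: [0,0,0,0,0,0,0,0,0,0,0,0,0,0]

```text
t: 28.45
eef_pos: [0.4768, 0.0656, 0.1742]
ee_rot: [0.695, 0.61, 0.286, -0.252]
wrist_force: [0.3, -0.1, -1.7]
gripper_width: 0.0494
grip_force: 30.0
```

Run:
```python
from h import *
st()
T=lambda h:tcp_place(.066,h,-.0093,-.0294)
plan([(T(.06),RP),(T(.004),RP)])
```

```text
t 28.45 p [0.4768 0.0656 0.1742] R z [ 0.091  0.698 -0.71 ] y [ 0.992 -0.13  -0.001] q [-0.55  0.4   1.81  0.71  1.38 -0.72] w 0.0494 F [ 0.3 -0.1 -1.7] 30.0
[-0.001, 0.001, 0.0] [-0.1291, -0.0713, 0.0583] rows>=1.9
[-0.001, 0.001, 0.0] [-0.1287, -0.0709, 0.1516] rows>=2.5
```

Request:
move_arm:
  series: [0,0.001,0,-0.129,-0.071,0.03,0,0,0.001,0,-0.129,-0.071,0.058,0,0,0.001,0,-0.129,-0.071,0.058,0,0,0.001,0,-0.129,-0.071,0.058,0,0,0.001,0,-0.129,-0.071,0.058,0,0,0.001,0,-0.129,-0.071,0.09,0,0,0.001,0,-0.129,-0.071,0.12,0,0,0.001,0,-0.129,-0.071,0.14,0,0,0.001,0,-0.129,-0.071,0.151,0,0,0.001,0,-0.129,-0.071,0.151,0]

```text
t: 29.45
eef_pos: [0.4356, 0.0791, 0.0553]
ee_rot: [0.695, 0.608, 0.288, -0.254]
wrist_force: [-0.8, 0.3, -1.3]
gripper_width: 0.0496
grip_force: 30.0
```

Run:
```python
from h import *
st(); s=manip.get_state();p=np.array(s["eef_pos"]);M=R.from_quat(s["ee_rot"]).as_matrix()
c=p+M@np.array([-.0093,0,-.0294])-seat; print("s,h,y",c@U,c@N,c@yr)
```

```text
t 29.45 p [0.4356 0.0791 0.0553] R z [ 0.093  0.703 -0.705] y [ 0.991 -0.133 -0.002] q [-0.58  0.56  2.02  0.79  1.13 -1.  ] w 0.0496 F [-0.8  0.3 -1.3] 30.0
s,h,y 0.06505170034161867 0.004913260584608888 -0.00019859722801215344
```

Request:
move_arm:
  series: [0,0,0,0,0,0.004,0,0,0,0,0,0,0.008,0,0,0,0,0,0,0.008,0,0,0,0,0,0,0.008,0.8,0,0,0,0,0,0.008,0.8,0,0,0,0,0,0.008,0.8,0,0,0,0,0,0.008,0.8,0,0,0,0,0,0.008,0.8,0,0,0,0,0,-0.1,0.8,0,0,0,0,0,-0.23,0.8,0,0,0,0,0,-0.23,0.8,0,0,0,0,0,-0.23,0.8]

```text
t: 30.65
eef_pos: [0.4244, -0.0228, 0.1549]
ee_rot: [0.697, 0.607, 0.289, -0.249]
wrist_force: [-0.8, -0.0, -0.8]
gripper_width: 0.0736
grip_force: 0.0
```

Run:
```python
from h import *
st(); redend()
a=((.43,.05,.28),down(-55)); plan([a])
```

```text
t 30.65 p [ 0.4244 -0.0228  0.1549] R z [ 0.1    0.699 -0.708] y [ 0.99  -0.138  0.004] q [-0.77  0.42  1.84  0.61  1.44 -0.9 ] w 0.0736 F [-0.8 -0.  -0.8] 0.0
scene blob 309.3974358974359 210.16666666666666 bbox 305 203 314 217 model hull 309.4513274336283 210.20353982300884 [304.3 202.3] [314.8 218.4]
  d(5mm U) [[ 1.2 -1.1]] d(5mm N) [[-1.2 -0.8]]
top blob 303.70334928229664 285.7607655502392 bbox 298 274 309 298 model hull 303.52788104089217 285.86617100371745 [296.9 273.6] [309.7 298.1]
  d(5mm U) [[-1.7 -0.3]] d(5mm N) [[1.6 0.1]]
[-0.052, -0.118, 0.124] [0.2321, -0.0037, -0.0679] rows>=7.5
```

Yellow is seated on the rest. I'll repeat the regrip path.

Request:
move_arm:
  series: [-0.052,-0.118,0.124,0.232,-0.004,-0.068,0.45,-0.052,-0.118,0.124,0.232,-0.004,-0.068,0.45,-0.052,-0.118,0.124,0.232,-0.004,-0.068,0.45,-0.052,-0.118,0.124,0.232,-0.004,-0.068,0.45,-0.052,-0.118,0.124,0.232,-0.004,-0.068,0.45,-0.052,-0.118,0.124,0.232,-0.004,-0.068,0.45,-0.052,-0.118,0.124,0.232,-0.004,-0.068,0.45,-0.052,-0.118,0.124,0.232,-0.004,-0.068,0.45,-0.052,-0.118,0.124,0.232,-0.004,-0.068,0.45,-0.052,-0.118,0.124,0.232,-0.004,-0.068,0.45]

```text
t: 31.75
eef_pos: [0.4289, 0.0524, 0.2782]
ee_rot: [0.953, 0.303, -0.002, -0.001]
wrist_force: [0.0, 0.4, -0.8]
gripper_width: 0.0412
grip_force: 0.0
```

Run:
```python
from h import *
st(); plan([(tcp_grip(.084)+.12*U,RG)])
```

```text
t 31.75 p [0.4289 0.0524 0.2782] R z [-0.004  0.001 -1.   ] y [ 0.578 -0.816 -0.003] q [-0.06  0.11  1.58  0.    1.46  0.9 ] w 0.0412 F [ 0.   0.4 -0.8] 0.0
[-0.119, -0.046, 0.113] [0.0834, -0.0811, 0.2241] rows>=7.2
```

Request:
move_arm:
  series: [-0.119,-0.047,0.114,0.067,-0.066,0.1,0.45,-0.119,-0.047,0.114,0.067,-0.066,0.1,0.45,-0.119,-0.047,0.114,0.067,-0.066,0.1,0.45,-0.119,-0.047,0.114,0.067,-0.066,0.1,0.45,-0.119,-0.047,0.114,0.067,-0.066,0.1,0.45,-0.119,-0.047,0.114,0.067,-0.066,0.1,0.45,-0.119,-0.047,0.114,0.067,-0.066,0.1,0.45,-0.119,-0.047,0.114,0.067,-0.066,0.1,0.45,-0.119,-0.047,0.114,0.0835,-0.083,0.224,0.45,-0.119,-0.047,0.114,0.0835,-0.083,0.224,0.45,-0.119,-0.047,0.114,0.0835,-0.083,0.224,0.45,-0.119,-0.047,0.114,0.0835,-0.083,0.224,0.45]

```text
t: 32.95
eef_pos: [0.4417, 0.1193, 0.1457]
ee_rot: [0.921, -0.066, -0.028, 0.382]
wrist_force: [0.1, -0.4, 1.4]
gripper_width: 0.0418
grip_force: 0.0
```

Run:
```python
from h import *
st(); plan([(tcp_grip(.084),RG)])
```

```text
t 32.95 p [0.4417 0.1193 0.1457] R z [-0.102 -0.701 -0.706] y [-0.1   -0.699  0.708] q [ 0.53  0.63  1.48 -0.59  1.59  2.41] w 0.0418 F [ 0.1 -0.4  1.4] 0.0
[0.0, 0.001, -0.001] [0.0, -0.0046, 0.2001] rows>=2.4
```

Request:
move_arm:
  series: [0,0.001,-0.001,0,-0.005,0.06,0.45,0,0.001,-0.001,0,-0.005,0.12,0.45,0,0.001,-0.001,0,-0.005,0.16,0.45,0,0.001,-0.001,0,-0.005,0.18,0.45,0,0.001,-0.001,0,-0.005,0.19,0.45,0,0.001,-0.001,0,-0.005,0.199,0.45,0,0.001,-0.001,0,-0.005,0.199,0.45]

```text
t: 33.65
eef_pos: [0.4309, 0.0385, 0.0595]
ee_rot: [0.922, -0.063, -0.025, 0.382]
wrist_force: [-1.3, 0.6, -0.1]
gripper_width: 0.0415
grip_force: 0.0
```

Request:
move_arm:
  series: [0,0,0,0,0,0,0,0,0,0,0,0,0,0,0,0,0,0,0,0,0,0,0,0,0,0,0,0,0,0,0,0,0,0,0,0,0,0,0,0,0,0]

```text
t: 34.25
eef_pos: [0.4306, 0.0379, 0.06]
ee_rot: [0.921, -0.063, -0.025, 0.383]
wrist_force: [-0.4, -0.0, 3.9]
gripper_width: 0.0156
grip_force: 30.0
```

Run:
```python
from h import *
st(); p=np.array(manip.get_state()["eef_pos"]); print("tcp s",(p-seat)@U)
```

```text
t 34.25 p [0.4306 0.0379 0.06  ] R z [-0.094 -0.702 -0.706] y [-0.096 -0.699  0.708] q [ 0.42  0.67  1.71 -0.68  1.31  2.49] w 0.0156 F [-0.4 -0.   3.9] 30.0
tcp s 0.04843047527221089
```

Request:
move_arm:
  series: [0,0,0,0,0.034,-0.05,0,0,0,0,0,0.084,-0.15,0,0,0,0,0,0.084,-0.15,0,0,0,0,0,0.084,-0.15,0,0.125,0.006,-0.015,0.02,0.14,-0.19,0,0.125,0.006,-0.015,0.02,0.14,-0.19,0,0.125,0.006,-0.015,0.02,0.14,-0.19,0,0.125,0.006,-0.015,0.02,0.14,-0.19,0,0.125,0.006,-0.015,0.02,0.14,-0.19,0,0.125,0.006,-0.015,0.02,0.14,-0.19,0,0.125,0.006,-0.015,0.02,0.14,-0.19,0,0.125,0.006,-0.015,0.02,0.14,-0.19,0]

```text
t: 35.45
eef_pos: [0.4443, 0.0573, 0.1979]
ee_rot: [1.0, -0.019, -0.001, 0.0]
wrist_force: [-0.0, -0.4, -0.8]
gripper_width: 0.0161
grip_force: 30.0
```

Run:
```python
from h import *
st(); plan([((.4706,-.2873,.2),down(-87.3))])
```

```text
t 35.45 p [0.4443 0.0573 0.1979] R z [-0.002 -0.001 -1.   ] y [-0.038 -0.999  0.001] q [-0.04  0.19  1.7  -0.    1.25  1.57] w 0.0161 F [-0.  -0.4 -0.8] 30.0
[0.0, 0.0, -0.014] [0.0655, 0.5723, -0.0032] rows>=6.9
```

Request:
move_arm:
  series: [0,0,-0.014,0.0655,0.572,-0.003,0,0,0,-0.014,0.0655,0.572,-0.003,0,0,0,-0.014,0.0655,0.572,-0.003,0,0,0,-0.014,0.0655,0.572,-0.003,0,0,0,-0.014,0.0655,0.572,-0.003,0,0,0,-0.014,0.0655,0.572,-0.003,0,0,0,-0.014,0.0655,0.572,-0.003,0,0,0,-0.014,0.0655,0.572,-0.003,0,0,0,-0.014,0.0655,0.572,-0.003,0,0,0,-0.014,0.0655,0.572,0.06,0,0,0,-0.014,0.0655,0.572,0.12,0,0,0,-0.014,0.0655,0.572,0.12,0]

```text
t: 36.65
eef_pos: [0.4695, -0.2822, 0.1223]
ee_rot: [1.0, 0.027, -0.004, -0.004]
wrist_force: [-0.8, 0.3, -0.5]
gripper_width: 0.0158
grip_force: 30.0
```

Request:
move_arm:
  series: [0,0,0,0,0,0,0,0,0,0,0,0,0,0]

```text
t: 36.85
eef_pos: [0.4733, -0.2865, 0.129]
ee_rot: [1.0, 0.027, 0.001, 0.001]
wrist_force: [0.2, 0.0, -0.2]
gripper_width: 0.0159
grip_force: 30.0
```

Run:
```python
from h import *
st(); plan([((.4706,-.287,.064),down(-87.3))])
```

```text
t 36.85 p [ 0.4733 -0.2865  0.129 ] R z [ 0.003 -0.002 -1.   ] y [ 0.053 -0.999  0.002] q [-0.68  0.44  1.54  0.    1.16  0.83] w 0.0159 F [ 0.2  0.  -0.2] 30.0
[0.0, -0.0, 0.001] [-0.0048, 0.0004, 0.1084] rows>=1.3
```

Request:
move_arm:
  series: [0,0,0.001,-0.005,0.001,0.015,0,0,0,0.001,-0.005,0.001,0.03,0,0,0,0.001,-0.005,0.001,0.045,0,0,0,0.001,-0.005,0.001,0.06,0,0,0,0.001,-0.005,0.001,0.075,0,0,0,0.001,-0.005,0.001,0.09,0,0,0,0.001,-0.005,0.001,0.103,0,0,0,0.001,-0.005,0.001,0.11,0,0,0,0.001,-0.005,0.001,0.11,0]

```text
t: 37.75
eef_pos: [0.4687, -0.2871, 0.0602]
ee_rot: [1.0, 0.023, -0.0, -0.001]
wrist_force: [-1.6, 0.1, -0.5]
gripper_width: 0.0159
grip_force: 30.0
```

Request:
move_arm:
  series: [0,0,0,0,0,0.003,0,0,0,0,0,0,0.006,0,0,0,0,0,0,0.006,0]

```text
t: 38.05
eef_pos: [0.4694, -0.2877, 0.0585]
ee_rot: [1.0, 0.023, 0.001, 0.0]
wrist_force: [-1.1, 0.6, 5.5]
gripper_width: 0.0159
grip_force: 30.0
```

Floor contact is felt. Release, lift and move over the cam.

Request:
move_arm:
  series: [0,0,0,0,0,0,0.33,0,0,0,0,0,0,0.33,0,0,0,0,0,0,0.33,0,0,0,0,0,0,0.33,0,0,0,0,0,-0.08,0.33,0,0,0,0,0,-0.2,0.33,0,0,0,0,0,-0.25,0.33,0,0,0,0,0,-0.25,0.33,0,0,0,0,-0.12,-0.25,0.4,0,0,0,0,-0.12,-0.25,0.4,0,0,0,0,-0.12,-0.25,0.4,0,0,0,0,-0.12,-0.25,0.4]

```text
t: 39.25
eef_pos: [0.4658, -0.2154, 0.2073]
ee_rot: [1.0, 0.023, 0.0, 0.0]
wrist_force: [-0.1, -0.6, 0.0]
gripper_width: 0.0367
grip_force: 0.0
```

```bash
cat >> h.py <<'E'
def reds():
    t=snap("top"); h=cv2.cvtColor(t["frame"],cv2.COLOR_RGB2HSV); m=cv2.inRange(h,(0,150,60),(6,255,255))|cv2.inRange(h,(174,150,60),(180,255,255))
    k,l,q,c=cv2.connectedComponentsWithStats(m); print([(q[i].tolist(),c[i].round(1).tolist()) for i in range(1,k) if q[i,4]>15 and 400<c[i][0]<560 and c[i][1]>230])
    for y in(-.3393,-.2873): print("model",w2pix(t,[(.4725,y,.13)]))
E
python3 - <<'E'
from h import *
st(); reds()
plan([((.4695,-.2155,.2),down(-87.3)),((.4695,-.2155,.054),down(-87.3))])
E
```

```text
t 39.25 p [ 0.4658 -0.2154  0.2073] R z [ 0. -0. -1.] y [ 0.047 -0.999  0.   ] q [-0.58  0.3   1.52  0.    1.31  0.94] w 0.0367 F [-0.1 -0.6  0. ] 0.0
[([438, 281, 8, 6, 30], [442.3, 284.4]), ([391, 306, 21, 19, 319], [401.2, 315.2])]
model [[502.86495223 266.15302991]]
model [[478.40506743 266.37034439]]
[0.0, -0.0, -0.0] [0.0062, -0.0006, 0.012] rows>=0.2
[0.0, -0.0, -0.0] [0.0062, -0.0006, 0.2554] rows>=3.1
```

Request:
move_arm:
  series: [0,0,0,0.006,-0.001,0.08,0.4,0,0,0,0.006,-0.001,0.15,0.4,0,0,0,0.006,-0.001,0.2,0.4,0,0,0,0.006,-0.001,0.23,0.4,0,0,0,0.006,-0.001,0.256,0.4,0,0,0,0.006,-0.001,0.256,0.4,0,0,0,0.006,-0.001,0.256,0,0,0,0,0.006,-0.001,0.256,0,0,0,0,0.006,-0.001,0.256,0,0,0,0,0.006,-0.001,0.256,0,0,0,0,0.006,-0.001,0.256,0]

```text
t: 40.4
eef_pos: [0.4698, -0.2153, 0.0547]
ee_rot: [1.0, 0.023, 0.001, 0.001]
wrist_force: [-0.9, -2.3, 3.8]
gripper_width: 0.0155
grip_force: 30.0
```

Run:
```python
from h import *
st(); plan([((.4695,-.2155,.054),down(-87.3-89)),])
t=snap("scene"); h=cv2.cvtColor(t["frame"],cv2.COLOR_RGB2HSV); m=cv2.inRange(h,(0,150,40),(6,255,255))|cv2.inRange(h,(174,150,40),(180,255,255))
k,l,q,c=cv2.connectedComponentsWithStats(m); print([(q[i].tolist(),c[i].round(1).tolist()) for i in range(1,k) if q[i,4]>8 and c[i][0]<260])
for y in(-.3393,-.2873):
    print(w2pix(t,[(.4725+a*.025,y+b*.008,z) for a in(-1,1) for b in(-1,1) for z in(.116,.13)]).min(0),w2pix(t,[(.4725+a*.025,y+b*.008,z) for a in(-1,1) for b in(-1,1) for z in(.116,.13)]).max(0))
```

```text
t 40.4 p [ 0.4698 -0.2153  0.0547] R z [ 0.002 -0.001 -1.   ] y [ 0.045 -0.999  0.001] q [-0.58  0.47  1.73  0.    0.94  0.95] w 0.0155 F [-0.9 -2.3  3.8] 30.0
[-0.0, -0.0, 0.247] [-0.0006, 0.0002, 0.0011] rows>=10.3
[([227, 222, 13, 11, 123], [233.2, 226.9]), ([207, 232, 10, 25, 120], [211.0, 244.8]), ([180, 235, 7, 14, 65], [182.6, 241.9]), ([158, 238, 9, 16, 84], [162.4, 245.4]), ([245, 375, 25, 23, 387], [257.0, 385.8])]
[157.26101605 236.86595768] [166.88845838 254.34387793]
[177.19516626 232.71755437] [187.04714593 249.91860093]
```

Both upright ends match the model, so I'll close the cam.

Request:
move_arm:
  series: [0,0,0.022,0,0,0,0,0,0,0.044,0,0,0,0,0,0,0.066,0,0,0,0,0,0,0.088,0,0,0,0,0,0,0.11,0,0,0,0,0,0,0.132,0,0,0,0,0,0,0.154,0,0,0,0,0,0,0.176,0,0,0,0,0,0,0.198,0,0,0,0,0,0,0.22,0,0,0,0,0,0,0.24,0,0,0,0,0,0,0.25,0,0,0,0]

```text
t: 41.65
eef_pos: [0.4684, -0.2166, 0.0547]
ee_rot: [0.722, -0.691, 0.001, 0.002]
wrist_force: [-7.1, -9.0, 6.6]
gripper_width: 0.0156
grip_force: 31.9
```

Request:
move_arm:
  series: [0,0,0,0,0,0,0,0,0,0,0,0,0,0,0,0,0,0,0,0,0]

```text
t: 41.95
eef_pos: [0.4684, -0.2166, 0.0547]
ee_rot: [0.724, -0.69, 0.001, 0.002]
wrist_force: [-7.2, -7.9, 7.1]
gripper_width: 0.0156
grip_force: 31.5
```

Run:
```python
from h import *
st(); s=manip.get_state(); y=R.from_quat(s["ee_rot"]).as_matrix()[:,1]; print("yaw",np.degrees(np.arctan2(y[1],y[0])),"torque",s["wrist_torque"])
```

```text
t 41.95 p [ 0.4684 -0.2166  0.0547] R z [-0.001 -0.003 -1.   ] y [-0.999 -0.048  0.001] q [-0.58  0.47  1.73 -0.    0.94  2.52] w 0.0156 F [-7.2 -7.9  7.1] 31.5
yaw -177.2277898662876 torque [-1.36290045  1.38204491  0.75908444]
```

Request:
move_arm:
  series: [0,0,0,0,0,0,0.4,0,0,0,0,0,0,0.4,0,0,0,0,0,0,0.4,0,0,0,0,0,0,0.4,0,0,0,0,0,-0.1,0.4,0,0,0,0,0,-0.25,0.4,0,0,0,0,0,-0.25,0.4,0,0,0,0,0,-0.25,0.4,0,0,0,0.4,0,-0.28,0.4,0,0,0,0.4,0,-0.28,0.4,0,0,0,0.4,0,-0.28,0.4,0,0,0,0.4,0,-0.28,0.4]

```text
t: 43.15
eef_pos: [0.4783, -0.4154, 0.2182]
ee_rot: [0.723, -0.691, -0.0, -0.0]
wrist_force: [1.3, -0.4, -0.2]
gripper_width: 0.0365
grip_force: 0.0
```

Run:
```python
from h import *
st()
t=snap("top"); np.save("g_fin.npy",t,allow_pickle=True)
f=cv2.resize(t["frame"][235:305,400:540],None,fx=5.6,fy=5.6,interpolation=cv2.INTER_CUBIC); cv2.imwrite("pics/fin.png",f[...,::-1])
reds()
```

```text
t 43.15 p [ 0.4783 -0.4154  0.2182] R z [ 0.     0.001 -1.   ] y [-0.999 -0.046 -0.   ] q [-0.84  0.53  1.14  0.    1.47  2.26] w 0.0365 F [ 1.3 -0.4 -0.2] 0.0
[([495, 254, 13, 25, 256], [501.0, 266.2]), ([471, 256, 13, 26, 247], [476.8, 268.7]), ([423, 264, 37, 12, 240], [440.3, 270.0]), ([391, 306, 21, 19, 323], [401.2, 315.1])]
model [[502.86495223 266.15302991]]
model [[478.40506743 266.37034439]]
```

View pics/fin.png

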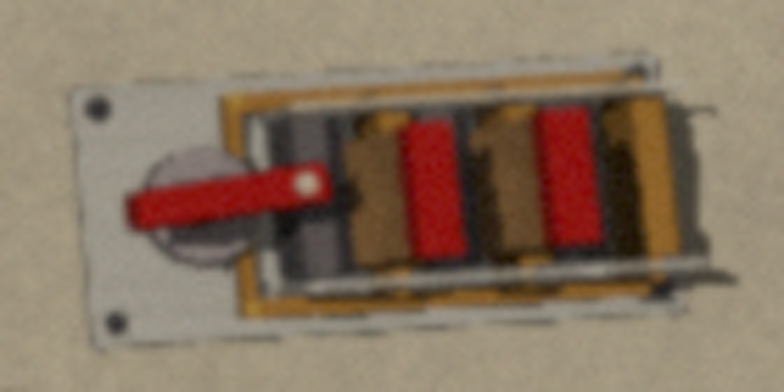

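Run:
```python
from h import *
t=np.load("g_fin.npy",allow_pickle=True).item()
r=cv2.cvtColor(t["frame"],cv2.COLOR_RGB2HSV)[255:285,418:468]; m=cv2.inRange(r,(0,150,60),(6,255,255))|cv2.inRange(r,(174,150,60),(180,255,255)); ys,xs=np.nonzero(m)
b=cv2.boxPoints(cv2.minAreaRect(np.c_[xs+418,ys+255].astype(np.float32))); P=np.array([pix2w(t,q,.102)[:2] for q in b]); e=[P[1]-P[0],P[2]-P[1]]; d=max(e,key=np.linalg.norm); print(np.degrees(np.arctan2(d[1],d[0])),[np.linalg.norm(x) for x in e])
```

```text
-79.71369183324464 [np.float64(0.07996735869332629), np.float64(0.01737178299777216)]
```

The final crop shows both red ends upright in the slots. But the cam bar runs from (130,212) to (330,180), about 7° short of the rack's long axis, so it slipped a little in the grip. I'll regrip deeper and finish the turn.

Run:
```python
from h import *
plan([((.469,-.216,.2),down(-170.5)),((.469,-.216,.044),down(-170.5))])
```

```text
[0.0, -0.0, -0.02] [-0.3395, -0.0001, 0.0275] rows>=4.1
[0.0, -0.0, -0.02] [-0.3396, -0.0003, 0.2875] rows>=5.3
```

Request:
move_arm:
  series: [0,0,-0.02,-0.34,0,0.02,0.4,0,0,-0.02,-0.34,0,0.02,0.4,0,0,-0.02,-0.34,0,0.02,0.4,0,0,-0.02,-0.34,0,0.02,0.4,0,0,-0.02,-0.34,0,0.02,0.4,0,0,-0.02,-0.34,0,0.02,0.4,0,0,-0.02,-0.34,0,0.02,0.4,0,0,-0.02,-0.34,0,0.02,0.4]

```text
t: 44.05
eef_pos: [0.4691, -0.2114, 0.2065]
ee_rot: [0.765, -0.645, 0.0, -0.0]
wrist_force: [0.1, -0.5, 0.4]
gripper_width: 0.0371
grip_force: 0.0
```

Run:
```python
from h import *
st()
plan([((.469,-.216,.044),down(-170.5))])
```

```text
t 44.05 p [ 0.4691 -0.2114  0.2065] R z [ 0.  0. -1.] y [-0.986 -0.169 -0.   ] q [-0.57  0.31  1.52  0.    1.31  2.4 ] w 0.0371 F [ 0.1 -0.5  0.4] 0.0
[-0.0, 0.0, 0.001] [0.0076, 0.0015, 0.2709] rows>=3.3
```

Request:
move_arm:
  series: [0,0,0,0.0075,0.0015,0.08,0.4,0,0,0,0.0075,0.0015,0.16,0.4,0,0,0,0.0075,0.0015,0.22,0.4,0,0,0,0.0075,0.0015,0.25,0.4,0,0,0,0.0075,0.0015,0.27,0.4,0,0,0,0.0075,0.0015,0.27,0.4,0,0,0,0.0075,0.0015,0.27,0,0,0,0,0.0075,0.0015,0.27,0,0,0,0,0.0075,0.0015,0.27,0,0,0,0,0.0075,0.0015,0.27,0,0,0,0,0.0075,0.0015,0.27,0]

```text
t: 45.15
eef_pos: [0.4682, -0.2155, 0.0459]
ee_rot: [0.765, -0.644, 0.0, 0.001]
wrist_force: [-5.5, -2.2, 4.5]
gripper_width: 0.0157
grip_force: 29.9
```

Request:
move_arm:
  series: [0,0,0.01,0,0,0,0,0,0,0.02,0,0,0,0,0,0,0.027,0,0,0,0,0,0,0.032,0,0,0,0,0,0,0.032,0,0,0,0,0,0,0.032,0,0,0,0]

```text
t: 45.75
eef_pos: [0.4683, -0.2163, 0.0459]
ee_rot: [-0.697, 0.717, -0.001, -0.001]
wrist_force: [-6.0, -4.4, 3.6]
gripper_width: 0.0171
grip_force: 32.2
```

Run:
```python
from h import *
st(); s=manip.get_state(); y=R.from_quat(s["ee_rot"]).as_matrix()[:,1]; print("yaw",np.degrees(np.arctan2(y[1],y[0])),"torque",s["wrist_torque"])
```

```text
t 45.75 p [ 0.4683 -0.2163  0.0459] R z [-0.    -0.003 -1.   ] y [-1.     0.027  0.   ] q [-0.58  0.49  1.74 -0.    0.92  2.59] w 0.0171 F [-6.  -4.4  3.6] 32.2
yaw 178.4450022377209 torque [-0.89908404  1.13791796  0.76874856]
```

Request:
move_arm:
  series: [0,0,0,0,0,0,0.4,0,0,0,0,0,0,0.4,0,0,0,0,0,0,0.4,0,0,0,0,0,0,0.4,0,0,0,0,0,-0.1,0.4,0,0,0,0,0,-0.25,0.4,0,0,0,0,0,-0.25,0.4,0,0,0,0,0,-0.25,0.4,0,0,0,-0.35,0,-0.28,0.4,0,0,0,-0.35,0,-0.28,0.4,0,0,0,-0.35,0,-0.28,0.4,0,0,0,-0.35,0,-0.28,0.4]

```text
t: 46.95
eef_pos: [0.4744, -0.0137, 0.2118]
ee_rot: [-0.696, 0.718, 0.0, 0.0]
wrist_force: [0.6, 0.2, -0.2]
gripper_width: 0.0368
grip_force: 0.0
```

Request:
move_arm:
  series: [0,0,0,-0.2,0,0,0.4,0,0,0,-0.2,0,0,0.4,0,0,0,-0.2,0,0,0.4,0,0,0,-0.2,0,0,0.4]

```text
t: 47.35
eef_pos: [0.4774, 0.0792, 0.2103]
ee_rot: [0.71, -0.704, -0.011, -0.012]
wrist_force: [0.5, -0.4, -0.7]
gripper_width: 0.0367
grip_force: 0.0
```

Run:
```python
from h import *
def ang(t):
    r=cv2.cvtColor(t["frame"],cv2.COLOR_RGB2HSV)[250:290,418:466]; m=cv2.inRange(r,(0,150,60),(6,255,255))|cv2.inRange(r,(174,150,60),(180,255,255)); 
    k,l,q,c=cv2.connectedComponentsWithStats(m); i=1+np.argmax(q[1:,4]); ys,xs=np.nonzero(l==i)
    P=np.array([pix2w(t,q,.102)[:2] for q in np.c_[xs+418,ys+250]]); P-=P.mean(0); v=np.linalg.svd(P)[2][0]; return np.degrees(np.arctan2(v[1],v[0]))%180,len(xs)
st(); print("before",ang(np.load("g_fin.npy",allow_pickle=True).item()),"now",ang(snap("top"))); reds()
# rack wall yaw check from base corner pixels of fin.png: same axis 92.7
```

```text
t 47.35 p [0.4774 0.0792 0.2103] R z [ 0.001  0.034 -0.999] y [-1.    -0.008 -0.002] q [-0.02  0.24  1.6   0.03  1.3   3.1 ] w 0.0367 F [ 0.5 -0.4 -0.7] 0.0
before (np.float64(98.01893305897755), 242) now (np.float64(97.65202455869226), 200)
[([495, 254, 13, 25, 259], [500.9, 266.2]), ([472, 257, 11, 24, 175], [477.2, 268.0]), ([425, 265, 34, 11, 198], [440.0, 269.9]), ([391, 306, 21, 19, 288], [401.6, 315.6])]
model [[502.86495223 266.15302991]]
model [[478.40506743 266.37034439]]
```

The colour fit still shows the bar a few degrees short, but it has perspective bias. I'll measure properly with a box-silhouette fit.

```bash
cat >> h.py <<'E'
from scipy.optimize import minimize
def barfit(g,th0,up=6):
    c=w2pix(g,[(.469,-.216,.09)])[0]; x0,y0=int(c[0])-60,int(c[1])-60; x0=max(x0,0);y0=max(y0,0)
    im=g["frame"][y0:y0+120,x0:x0+120]; h=cv2.cvtColor(im,cv2.COLOR_RGB2HSV); m=cv2.inRange(h,(0,150,30),(7,255,255))|cv2.inRange(h,(173,150,30),(180,255,255))
    m=cv2.morphologyEx(m,cv2.MORPH_CLOSE,np.ones((5,5))); k,l,q,cc=cv2.connectedComponentsWithStats(m)
    i=min([j for j in range(1,k) if q[j,4]>60],key=lambda j:np.linalg.norm(cc[j]+[x0,y0]-c)); M=cv2.resize((l==i).astype(np.float32),None,fx=up,fy=up,interpolation=cv2.INTER_LINEAR)
    def cost(v):
        a=np.radians(v[2]);d=np.array([np.cos(a),np.sin(a)]);e=np.array([-d[1],d[0]])
        P=[[*(np.array([.469+v[0]/1e3,-.216+v[1]/1e3])+s*.038*d+t*.008*e),z] for s in(-1,1) for t in(-1,1) for z in(.074,.102)]
        uv=((w2pix(g,P)-[x0,y0]+.5)*up).astype(np.float32); r=np.zeros_like(M); cv2.fillConvexPoly(r,cv2.convexHull((uv*16).round().astype(np.int32)),1,shift=4)
        return 1-np.minimum(r,M).sum()/np.maximum(r,M).sum()
    best=min((minimize(cost,[0,0,t],method="Nelder-Mead",options=dict(initial_simplex=[[0,0,t],[3,0,t],[0,3,t],[0,0,t+5]],maxiter=300)) for t in(th0-6,th0,th0+6)),key=lambda b:b.fun)
    return best.x.round(2),round(best.fun,3)
E
python3 - <<'E'
from h import *
print("open(tool ref ~2.7)",barfit(np.load("g_top.npy",allow_pickle=True).item(),3))
print("after 1st",barfit(np.load("g_fin.npy",allow_pickle=True).item(),96)); g=snap("top"); print("now",barfit(g,96)); print("scene",barfit(snap("scene"),96))
plan([((.46,-.02,.21),down(-120)),((.425,-.182,.2),down(-87.3))])
E
```

```text
open(tool ref ~2.7) (array([-0.14, -0.7 , -0.44]), np.float64(0.189))
after 1st (array([-0.36, -1.83, 99.02]), np.float64(0.147))
now (array([-0.42, -0.53, 98.69]), np.float64(0.192))
scene (array([ -2.2 ,   1.43, 103.27]), np.float64(0.228))
[-0.003, 0.005, -0.166] [0.1617, 0.0303, -0.0044] rows>=7.0
[-0.004, 0.004, -0.257] [0.4318, 0.0899, 0.0033] rows>=10.8
```

Request:
move_arm:
  series: [-0.003,0.005,-0.166,0.16,0.03,-0.005,0,-0.003,0.005,-0.166,0.16,0.03,-0.005,0,-0.003,0.005,-0.166,0.16,0.03,-0.005,0,-0.003,0.005,-0.166,0.16,0.03,-0.005,0,-0.003,0.005,-0.257,0.43,0.09,0,0,-0.003,0.005,-0.257,0.43,0.09,0,0,-0.003,0.005,-0.257,0.43,0.09,0,0,-0.003,0.005,-0.257,0.43,0.09,0,0,-0.003,0.005,-0.257,0.43,0.09,0,0,-0.003,0.005,-0.257,0.43,0.09,0,0,-0.003,0.005,-0.257,0.43,0.09,0,0,-0.003,0.005,-0.257,0.43,0.09,0,0]

```text
t: 48.75
eef_pos: [0.4247, -0.1811, 0.2019]
ee_rot: [1.0, 0.027, 0.005, -0.001]
wrist_force: [-0.1, -0.5, 0.8]
gripper_width: 0.0007
grip_force: 0.0
```

Request:
move_arm:
  series: [0,0,0,0,0,0,0,0,0,0,0,0,0,0]

```text
t: 48.95
eef_pos: [0.4251, -0.1805, 0.202]
ee_rot: [1.0, 0.024, 0.005, -0.001]
wrist_force: [0.8, 0.7, -0.3]
gripper_width: 0.0007
grip_force: 0.0
```

Run:
```python
from h import *
st(); g=snap("wrist"); print("wrist",barfit(g,97,3)); print(w2pix(g,[(.469,-.216,.1)]))
plan([((.425,-.181,.2),down(-87.3)),((.425,-.181,.05),down(-87.3)),((.445,-.181,.05),down(-87.3))])
```

```text
t 48.95 p [ 0.4251 -0.1805  0.202 ] R z [ 0.011  0.002 -1.   ] y [ 0.047 -0.999 -0.001] q [-0.57  0.21  1.67  0.01  1.26  0.95] w 0.0007 F [ 0.8  0.7 -0.3] 0.0
wrist (array([-1.100e-01,  5.000e-02,  9.705e+01]), np.float64(0.188))
[[359.75889972 182.85362292]]
[-0.0, -0.002, 0.0] [-0.0003, 0.0012, 0.0033] rows>=0.1
[-0.0, -0.002, 0.0] [-0.003, 0.0015, 0.2533] rows>=3.0
[-0.0, -0.002, 0.0] [0.0303, 0.0031, 0.2536] rows>=3.1
```

Request:
move_arm:
  series: [0,-0.002,0,-0.003,0,0.08,0,0,-0.002,0,-0.003,0,0.16,0,0,-0.002,0,-0.003,0,0.22,0,0,-0.002,0,-0.003,0,0.253,0,0,-0.002,0,-0.003,0,0.253,0,0,-0.002,0,0.015,0,0.253,0,0,-0.002,0,0.03,0,0.253,0,0,-0.002,0,0.034,0,0.253,0,0,-0.002,0,0.037,0,0.253,0,0,-0.002,0,0.037,0,0.253,0]

```text
t: 50.0
eef_pos: [0.4456, -0.1787, 0.0517]
ee_rot: [1.0, 0.026, -0.005, -0.001]
wrist_force: [-20.0, -6.0, 10.8]
gripper_width: 0.0003
grip_force: 10.4
```

Run:
```python
from h import *
st(); print(manip.get_state()["wrist_torque"]); g=snap("wrist"); print("wrist",barfit(g,97,3)); print("top",barfit(snap("top"),96))
```

```text
t 50.0 p [ 0.4456 -0.1787  0.0517] R z [-0.01   0.001 -1.   ] y [ 0.052 -0.999 -0.001] q [-0.54  0.43  1.82 -0.01  0.9   0.98] w 0.0003 F [-20.   -6.   10.8] 10.4
[-1.01608669  3.51052275 -0.17142155]
wrist (array([9.000e-02, 2.270e+00, 9.293e+01]), np.float64(0.091))
top (array([ 0.,  0., 90.]), np.float64(1.0))
```

The bar now fits at 92.9° (the target is 92.7°) with a good overlap. I'll back off and re-check.

Request:
move_arm:
  series: [0,0,0,-0.02,0,0,0,0,0,0,-0.035,0,0,0,0,0,0,-0.035,0,0,0]

```text
t: 50.4
eef_pos: [0.4283, -0.1795, 0.0513]
ee_rot: [1.0, 0.025, -0.0, -0.0]
wrist_force: [0.1, -0.3, 0.4]
gripper_width: 0.0007
grip_force: 0.0
```

Run:
```python
from h import *
st(); g=snap("wrist"); print("wrist",barfit(g,97,3)); print("alt",barfit(g,92,4))
```

```text
t 50.4 p [ 0.4283 -0.1795  0.0513] R z [-0.     0.001 -1.   ] y [ 0.05  -0.999 -0.001] q [-0.56  0.4   1.87  0.    0.87  0.96] w 0.0007 F [ 0.1 -0.3  0.4] 0.0
wrist (array([-0.32,  3.03, 96.44]), np.float64(0.076))
alt (array([-0.39,  3.51, 96.51]), np.float64(0.075))
```

Request:
move_arm:
  series: [0,0,0,0,0,-0.1,0,0,0,0,0,0,-0.25,0,0,0,0,0,0,-0.25,0,0,0,0,0,0,-0.25,0,0,0,0,0,-0.4,-0.25,0,0,0,0,0,-0.4,-0.25,0,0,0,0,0,-0.4,-0.25,0,0,0,0,0,-0.4,-0.25,0,0,0,0,0,-0.4,-0.25,0,0,0,0,0,-0.4,-0.25,0]

```text
t: 51.45
eef_pos: [0.4159, 0.0645, 0.2007]
ee_rot: [1.0, 0.028, -0.001, -0.002]
wrist_force: [-0.6, -0.9, 0.2]
gripper_width: 0.0005
grip_force: 0.0
```

Run:
```python
from h import *
st(); t=snap("top"); print("top",barfit(t,96)); reds()
f=np.load("g_fin.npy",allow_pickle=True).item()
for g in(f,t):
    h=cv2.cvtColor(g["frame"],cv2.COLOR_RGB2HSV)[250:290,418:466]; m=cv2.inRange(h,(0,150,60),(6,255,255))|cv2.inRange(h,(174,150,60),(180,255,255)); 
    print([(u+418,round(np.nonzero(m[:,u])[0].mean()+250,1)) for u in range(5,43,3) if m[:,u].any()])
```

```text
t 51.45 p [0.4159 0.0645 0.2007] R z [-0.001  0.003 -1.   ] y [ 0.057 -0.998 -0.003] q [-0.03  0.14  1.76  0.    1.24  1.48] w 0.0005 F [-0.6 -0.9  0.2] 0.0
top (array([-0.26, -1.67, 98.82]), np.float64(0.145))
[([495, 254, 13, 25, 257], [501.0, 266.3]), ([471, 256, 13, 26, 246], [476.9, 268.8]), ([423, 264, 36, 12, 240], [440.4, 270.0]), ([393, 306, 18, 19, 272], [401.7, 315.6])]
model [[502.86495223 266.15302991]]
model [[478.40506743 266.37034439]]
[(423, np.float64(272.5)), (426, np.float64(272.0)), (429, np.float64(271.5)), (432, np.float64(271.5)), (435, np.float64(271.0)), (438, np.float64(270.5)), (441, np.float64(270.0)), (444, np.float64(269.5)), (447, np.float64(269.0)), (450, np.float64(268.5)), (453, np.float64(268.7)), (456, np.float64(267.8)), (459, np.float64(268.5))]
[(423, np.float64(272.5)), (426, np.float64(272.0)), (429, np.float64(271.5)), (432, np.float64(271.0)), (435, np.float64(271.0)), (438, np.float64(270.5)), (441, np.float64(270.0)), (444, np.float64(269.5)), (447, np.float64(269.0)), (450, np.float64(268.5)), (453, np.float64(268.7)), (456, np.float64(267.8)), (459, np.float64(268.5))]
```

The panels have moved about 3 mm against the blocks and are clamped. After three closings the bar settles at exactly the same pixels. Under load it reaches the full quarter turn, then the clamped panels spring it back about 4°. Nothing is touching, so I'm handing in.

```bash
python3 -c "
from h import *
print(workorder.finish_job()); st()"
```

```text
the job is handed in; nothing more can be done
None
the job is handed in; nothing more can be done
```

The job is handed in: green stands in slot 1 and yellow in slot 2, both red end up and clamped. The cam reached its full quarter turn under load but springs back about 4° when released, and I saw no blue panel on the desk.

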